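Set the support roller into its slotted stand on a welding bench

ROBOT

A 6-joint arm with a two-finger parallel gripper is mounted at the origin on the work surface. World frame = base frame: x ahead of the robot, y to its left, z up, the work surface at z = 0. Lengths are in m, angles in rad, forces in N, time in s.
With the tool pointing down it reaches from about 0.25 to 0.775 m from the base axis. Payload 4 kg.
Tool frame: the origin (TCP) lies at the very end of the fingers, on their centre line; the grasp point (between the pads) lies 19 mm behind it; z points along the fingers, x is the direction in which the jaws open and shut, and the axes are right-handed (so a half turn about z gives the same grasp; the last joint's range is limited). The gripper opens to 94 mm and grips with 3 to 60 N. Pads are 16 mm wide; open, the fingers measure 119 mm over their backs; the gripper's body (75 mm by 177 mm) begins 78 mm behind the grasp point.
Start: joints at [1.066, 0.087, 1.371, -0, 1.684, -0.103], TCP at [0.215, 0.506, 0.171] pointing down, gripper open.
Joint ranges: [-3.1, 3.1], [-0.76, 2.03], [0.27, 2.55], [-1.08, 4.22], [0.17, 2.65], [-2.57, 2.57]. Speed limits (rad/s): [2.79, 2.79, 3.14, 3.14, 3.14, 3.14].

INTERFACE

Orientations are given as [roll, pitch, yaw] about the fixed x, y, z axes, in that order (R = Rz(yaw) Ry(pitch) Rx(roll)).
In Python, from bench import robot, cams, ticket gives the robot as it stands.
- The arm moves only by the tool jog_arm, never from a script. Its argument "series" is a list of rows, each an object of numbers: "x", "y", "z": the shift along the tool's x, y, z in m; "rx", "ry", "rz": the turn, a rotation vector about the tool's x, y, z in degrees. A call has 1 to 12 rows; each row shifts and turns the pose as measured when the row begins, along the tool's axes as they then stand; what a row does not reach is not made up. A row lasts 1/12 s, in which the tool goes at most 41.7 mm and 7.16 degrees, less where a joint would pass 70% of its speed; a pose out of reach is approached as far as the arm can. A call with a gripper value outside its range is refused whole. "claw" is the opening, from 0 (shut) to 1 (fully open), set as the call begins (left out, the last holds). The fingers move at their own pace and stop on an object; the grip force is fixed at half the most. Time passes only in rows, so rows that do not move let the fingers close. It gives the time, the measured TCP pose, the force and the opening at its end, in the units of the state.
- robot.get_obs(): the state, without advancing time (a new reading comes with each control period).
- cams.snapshot(name): name is "side" or "top" or "wrist"; returns a dict with "img" (480x640x3 uint8, red, green, blue), "mtx" (3x3 intrinsics, pixels), "k1" (the pictures are not rectified: a ray, as slopes to the right and down, at radius r is drawn at 1 + k1 r^2 times it, then the intrinsics apply), "origin" and "attitude" of the camera in the world. Camera axes: x right, y down, z forward; pixel columns grow to the right and rows downward; lengths in m; the calibration is good to about 2 mm. A picture is of the moment at which its call begins. There is no depth.
- ticket.close_job(): hands the job in, once; it reports no verdict.
Trained networks look in a picture, given as the dict that the camera call returned (one of the last four; its "shot" number tells which), for a name from the list of things; names that differ only in an ending like _2 or _b are one class to them, and where a whole thing is asked for, a point or a joint stands for the part that bears it (a point fixed in the world has none). Each returns a list of dicts, best first, with "p" (0 to 1); they miss things now and then, are a little off and sometimes report something else, mostly with a low value. They report only what shows in the picture. A call takes as long as a camera call. They do not tell look-alikes from the thing itself.
- cams.look_for(thing, picture): "bbox" ([left, top, width, height] in pixels, round what is visible of it).
The state is a dict: "time": time; "joint_positions": joint angles; "qvel": joint speeds; "joint_torque": joint torques, N m; "tool_pos": TCP position; "ee_rot": TCP orientation; "wrist_force": force on the tool from outside, world axes, zero at the start; "wrist_torque": the same for the moment, N m; "width": finger opening in m.
Only numpy, scipy, OpenCV 4.12 (cv2) and the standard library are available. Lean on these libraries where they do the work, as an engineer would, in place of code of your own. Each camera call takes 0.05 s, during which the arm holds its last target.

TASK

Three steel pieces lie side by side in the wooden rack. Take the roller whose thin axle ends stick out far enough to span both upright plates of the steel stand, and lower it (do not drop it) into the stand's two open slots until both axle ends lie at the bottom, level; then let go of it. Leave the two other pieces in the rack.

Things in the scene. Friction and masses are not known exactly. Their poses are not given: they have to be found in the camera images.
- roller_center (a point): The roller to place: bare steel, body 36 mm diameter x 80 mm long, a thin 14 mm axle sticking out 30 mm at each end (140 mm overall), 0.35 to 0.7 kg. Point: its centre; x along the axle, either way round. It starts level in one of the rack's three places, centre 47 mm above the table. Grip it across its body at mid-length, from above: between the rack's strips fingers can go down to 10 mm above the table.
- seat (a point): Fixed steel stand: dark base plate 160 x 120 x 10 mm, two upright plates 90 wide, 8 thick, 100 mm apart inside, 109 high. Each has a slot open at the top: 50 wide at the edge, 22 wide in its last 10 mm, flat floor at 75 mm height. Point: where the seated roller's centre lies, midway between the plates, 82 mm above the table. x: from plate to plate (axle line), y across the slots, z up.
- short_roller_center (a point): A shorter steel roller, to be left in the rack: body 36 mm diameter x 60 mm, 14 mm axle ends sticking out only 12 mm (84 mm overall). Point: its centre, x along its axle, 47 mm above the table. The wooden rack holds the three pieces parallel, 100 mm apart, in any order, on two notched strips 12 mm wide, 36 mm high, 44 mm apart, running across under the pieces.
- plain_tube_center (a point): A plain steel tube without axle, to be left in the rack: 36 mm diameter, 120 mm long. Point: its centre, x along its length, 47 mm above the table.
Mind the look-alikes: they are no part of the job. What is shaped like the part that bears seat but orange is not meant.

How it is judged:
On the way:
1. the roller, still held in the fingers, is lowered between the plates until its axle is inside both slots, less than 20 mm above their bottom (x of roller_center in the frame of seat between -0.02 and 0.02 m and y of roller_center in the frame of seat between -0.015 and 0.015 m and z of roller_center in the frame of seat below 0.02 m and contact force between the fingers and roller above 0.5 N), for 0.05 s.
At the end, for the whole second after the job is handed in: The roller rests, released, with both axle ends on the slot floors: centre within 4.5 mm of seated height, 13 mm along the axle, 9 mm across the slots, axle within 0.1 rad of the stand's line; the two other pieces lie within 30 mm of their starts (x of roller_center in the frame of seat between -0.013 and 0.013 m and y of roller_center in the frame of seat between -0.009 and 0.009 m and z of roller_center in the frame of seat between -0.0045 and 0.0045 m and angle between the x axis of roller_center and the x axis of seat, either way round below 0.1 rad and linear speed of roller below 0.02 m/s and distance of each of short_roller_center, plain_tube_center from where it was at the start of the episode below 0.03 m); the robot touches nothing.
It also fails if it takes over 38 s, if anything falls off the work surface, if the arm or the gripper's body presses on something with over 40 N, if the wrist force passes 120 N, or if a joint passes its speed limit or range.

## Working session

There is one attempt and no reset: what is moved stays moved. The work goes in short steps, Python scripts to look and compute and a tool call to move; the robot and the scene stay as the last step left them, time stands still between calls to the robot, and variables do not carry over. Pictures are saved under pics/ and viewed, and the job is handed in when it is done.

Besides the shell and the picture viewer there is one more tool, called after "Request:" as a command line: name --argument value ..., lists and objects as JSON in quotes. jog_arm: Moves the arm, as the interface text tells. Its arguments: {"type":"object","properties":{"series":{"type":"array","items":{"type":"object","properties":{"x":{"type":"number"},"y":{"type":"number"},"z":{"type":"number"},"rx":{"type":"number"},"ry":{"type":"number"},"rz":{"type":"number"}}}},"claw":{"type":"number"}},"required":["series"]}

```bash
mkdir -p pics; ls
cat > h.py <<'E'
import numpy as np, cv2
from scipy.spatial.transform import Rotation as R
from bench import robot, cams, ticket
def snap(n,f):
    s=cams.snapshot(n); cv2.imwrite(f'pics/{f}.png',s['img'][:,:,::-1]); return s
def att(s):
    a=np.array(s['attitude']); return a if a.shape==(3,3) else R.from_euler('xyz',a).as_matrix()
def ray(s,u,v):
    k=s['k1'];m=np.array(s['mtx']);d=np.array([(u-m[0,2])/m[0,0],(v-m[1,2])/m[1,1]])
    x=d.copy()
    for _ in range(30): x=d/(1+k*(x@x))
    return np.array(s['origin']),att(s)@np.array([x[0],x[1],1])
def onz(s,u,v,z):
    o,d=ray(s,u,v); return o+d*(z-o[2])/d[2]
def proj(s,p):
    m=np.array(s['mtx']);c=att(s).T@(np.array(p)-np.array(s['origin']));x=c[:2]/c[2];x=x*(1+s['k1']*(x@x))
    return m[0,0]*x[0]+m[0,2],m[1,1]*x[1]+m[1,2]
E
python3 - <<'E'
from h import *
o=robot.get_obs();print(o)
for n in ['top','side']:
    s=snap(n,n+'0')
    print(n,s['origin'],s['attitude'],s['mtx'],s['k1'])
    for t in ['roller_center','seat','short_roller_center','plain_tube_center']:
        for d in cams.look_for(t,s): print(t,d)
E
```

```text
pics
{'time': 0.0, 'joint_positions': array([ 1.06589086e+00,  8.79344523e-02,  1.37223797e+00,  1.55986515e-05,
        1.68356836e+00, -1.03112882e-01]), 'qvel': array([-1.58899060e-03, -1.79540921e-03,  7.80177894e-05, -5.75671670e-04,
        1.81983899e-03,  1.06475506e-03]), 'joint_torque': array([-3.17904305e-04, -3.40186751e+01, -3.02425110e+01,  7.20162713e-02,
        3.30462470e-02, -1.71196853e-04]), 'tool_pos': array([0.21479631, 0.50565961, 0.16952373]), 'ee_rot': array([-3.14135612e+00,  2.13512305e-03,  1.16900573e+00]), 'wrist_force': array([-0.10221479, -0.05850899, -0.22730576]), 'wrist_torque': array([ 0.00572131,  0.00239207, -0.06835067]), 'width': 0.09372090974792845}
top [0.2915636  0.00088767 0.86436253] [-2.90480940e+00 -4.20759614e-04 -1.50682672e+00] [[451.83462184   0.         318.34266395]
 [  0.         451.83462184 238.86264555]
 [  0.           0.           1.        ]] -0.07426660007869874
roller_center {'bbox': [374.8, 171.2, 24.5, 70.5], 'p': 0.56}
seat {'bbox': [182.0, 151.8, 91.3, 102.2], 'p': 0.73}
seat {'bbox': [254.2, 267.4, 96.9, 105.0], 'p': 0.68}
short_roller_center {'bbox': [477.1, 213.5, 25.7, 41.6], 'p': 0.56}
plain_tube_center {'bbox': [418.2, 191.1, 36.2, 60.8], 'p': 0.83}
plain_tube_center {'bbox': [179.7, 154.7, 92.1, 98.2], 'p': 0.57}
side [ 0.15298188 -0.84260109  0.85991237] [-2.2907682  -0.01492773 -0.32551388] [[599.30132969   0.         324.73759026]
 [  0.         599.30132969 228.87547371]
 [  0.           0.           1.        ]] -0.02820915303223312
roller_center {'bbox': [364.5, 255.1, 68.0, 17.7], 'p': 0.86}
seat {'bbox': [222.6, 198.5, 91.6, 88.9], 'p': 0.74}
seat {'bbox': [303.9, 143.3, 74.1, 63.8], 'p': 0.7}
seat {'bbox': [362.6, 253.9, 71.0, 21.2], 'p': 0.7}
plain_tube_center {'bbox': [376.6, 293.2, 65.9, 24.2], 'p': 0.59}
```

View pics/top0.png

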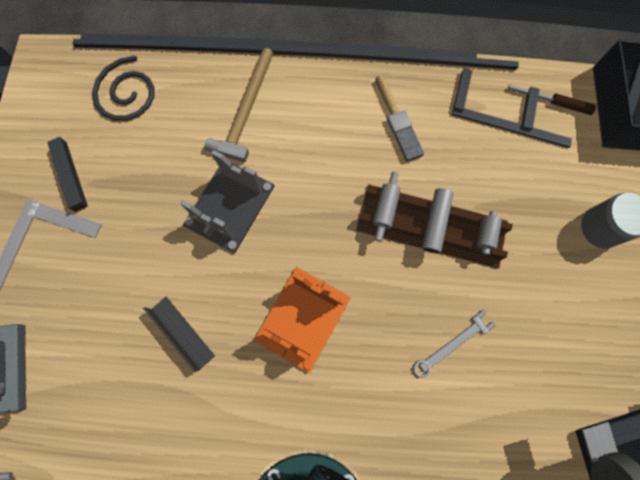

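View pics/side0.png

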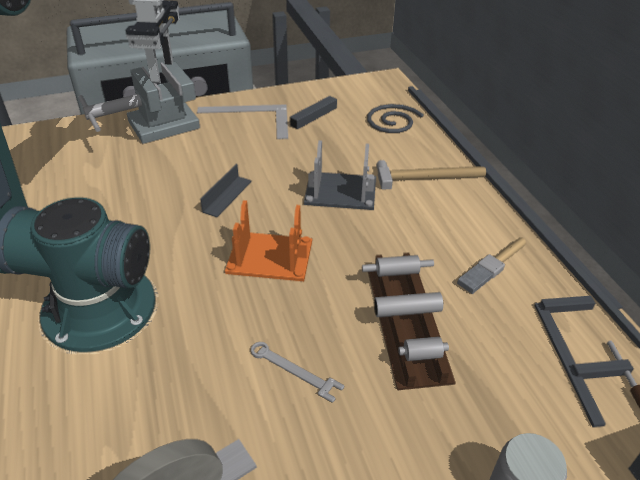

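Run:
```python
import cv2
a=cv2.imread('pics/top0.png')
cv2.imwrite('pics/t0a.png',cv2.resize(a[140:270,170:300],None,fx=4.5,fy=4.5,interpolation=2))
cv2.imwrite('pics/t0b.png',cv2.resize(a[150:280,350:525],None,fx=4.5,fy=4.5,interpolation=2))
cv2.imwrite('pics/t0c.png',cv2.resize(a[255:385,240:370],None,fx=4.5,fy=4.5,interpolation=2))
```

```text
(no output)
```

View pics/t0a.png

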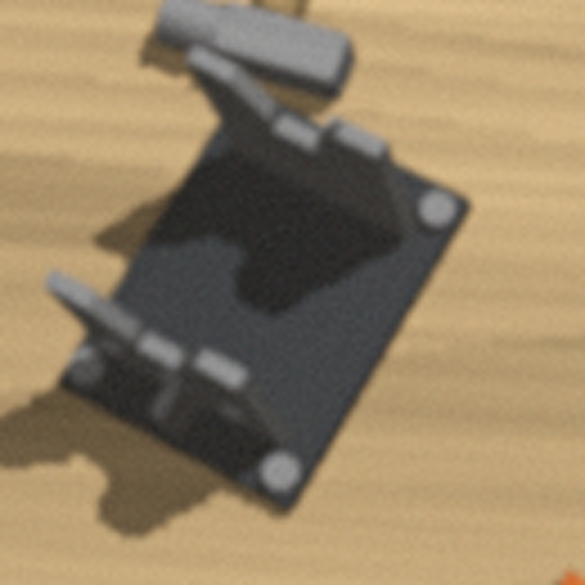

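View pics/t0b.png

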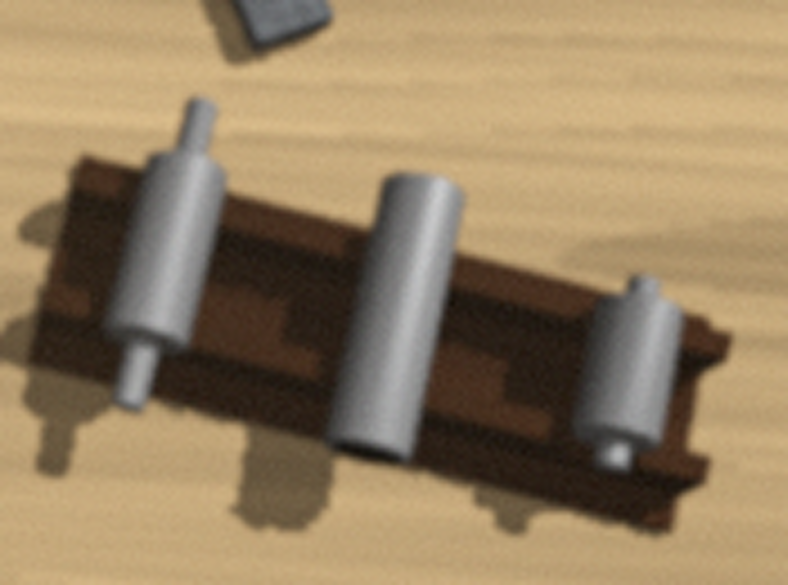

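View pics/t0c.png

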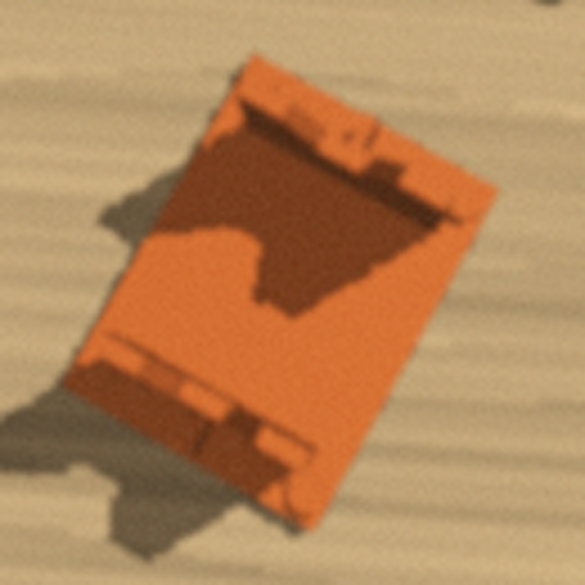

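Run:
```python
import cv2
a=cv2.imread('pics/side0.png')
cv2.imwrite('pics/s0a.png',cv2.resize(a[135:225,290:400],None,fx=6,fy=6,interpolation=2))
cv2.imwrite('pics/s0b.png',cv2.resize(a[240:395,350:470],None,fx=3.8,fy=3.8,interpolation=2))
```

```text
(no output)
```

View pics/s0a.png

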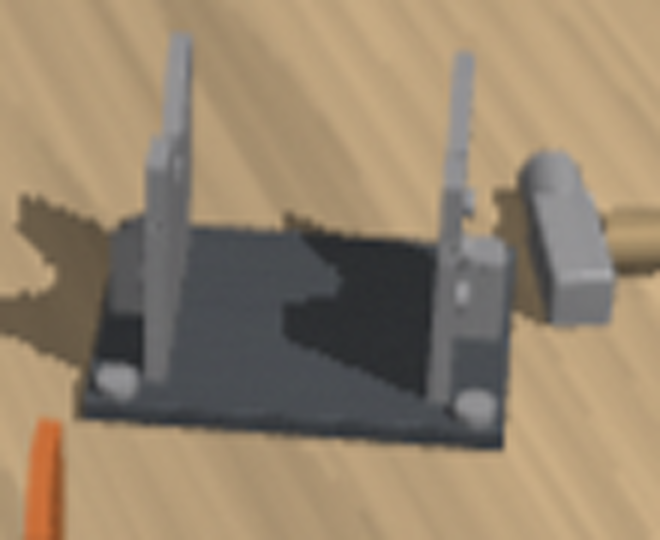

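View pics/s0b.png

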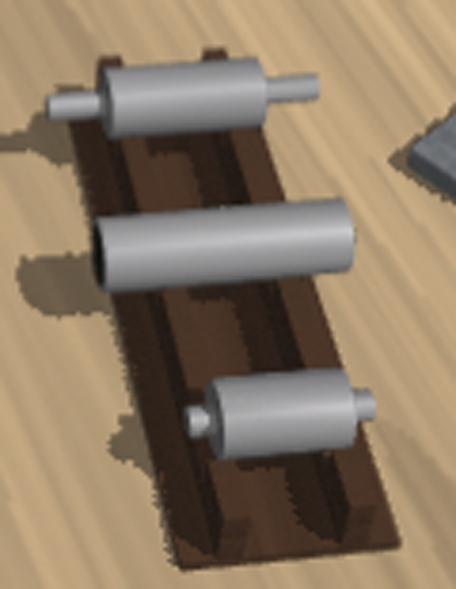

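```bash
cat > fit.py <<'E'
from h import *
from scipy.optimize import least_squares
def model(p,q):
    x,y,a=p; c,s=np.cos(a),np.sin(a); q=np.array(q,float)
    return np.array([x+c*q[0]-s*q[1],y+s*q[0]+c*q[1],q[2]])
def fit(obs,p0):
    f=lambda p:np.concatenate([np.array(proj(s,model(p,q)))-uv for s,q,uv in obs])
    r=least_squares(f,p0,loss='soft_l1'); return r.x,r.fun.reshape(-1,2)
def lines():
    L=[]
    b=[(-.08,-.06,.01),(.08,-.06,.01),(.08,.06,.01),(-.08,.06,.01)]
    L+= [(b[i],b[(i+1)%4]) for i in range(4)]
    for x in(-.058,-.05,.05,.058):
        P=[(x,-.045,.01),(x,-.045,.109),(x,-.025,.109),(x,-.011,.085),(x,-.011,.075),(x,.011,.075),(x,.011,.085),(x,.025,.109),(x,.045,.109),(x,.045,.01)]
        L+=list(zip(P,P[1:]))
    return L
def overlay(s,p,box,sc,f,Ls):
    u0,v0,u1,v1=box
    im=cv2.resize(s['img'][v0:v1,u0:u1,::-1],None,fx=sc,fy=sc,interpolation=2).copy()
    for a,b in Ls:
        A=[tuple(int(round((w-o+.5)*sc)) for w,o in zip(proj(s,model(p,q)),(u0,v0))) for q in(a,b)]
        cv2.line(im,A[0],A[1],(0,255,0),1)
    cv2.imwrite(f'pics/{f}.png',im)
E
python3 - <<'E'
from fit import *
t=cams.snapshot('top');s=cams.snapshot('side')
T=lambda u,v,u0,v0,k:np.array([u0+u/k-.5,v0+v/k-.5])
a=lambda u,v:T(u,v,170,140,4.5); b=lambda u,v:T(u,v,290,135,6)
obs=[(t,(.08,-.06,.01),a(470,205)),(t,(-.08,-.06,.01),a(290,515)),(t,(-.08,.06,.01),a(63,383)),
(s,(-.08,-.06,.01),b(80,400)),(s,(.08,-.06,.01),b(500,432)),(s,(.08,-.06,0),b(500,448)),
(s,(-.054,.045,.109),b(180,36)),(s,(-.054,-.045,.109),b(157,148)),(s,(.054,-.045,.109),b(453,190)),(s,(.054,.045,.109),b(464,56))]
p,r=fit(obs,[.37,.2,-.1]);print(p,r.round(1))
np.save('stand.npy',p)
overlay(t,p,(170,140,300,270),4.5,'o1',lines());overlay(s,p,(290,135,400,225),6,'o2',lines())
# roller
a=lambda u,v:T(u,v,350,150,4.5); b=lambda u,v:T(u,v,350,240,3.8)
obs=[(t,(.07,0,.047),a(203,103)),(t,(-.07,0,.047),a(130,402)),(s,(-.07,0,.047),b(50,107)),(s,(.07,0,.047),b(317,87))]
p,r=fit(obs,[.37,-.13,-.1]);print(p,r.round(1));np.save('roller.npy',p)
R_=[((-.07,-.007,.047),(-.07,.007,.047)),((.07,-.007,.047),(.07,.007,.047)),((-.07,0,.04),(-.07,0,.054)),((.07,0,.04),(.07,0,.054)),((-.07,0,.047),(.07,0,.047))]
R_+=[((e,-.018,.047),(e,.018,.047)) for e in(-.04,.04)]
overlay(t,p,(350,150,525,280),4.5,'o3',R_);overlay(s,p,(350,240,470,395),3.8,'o4',R_)
E
```

```text
[ 0.55539595  0.19707664 -0.42905581] [[ 0.3 -0.3]
 [-0.5 -0.4]
 [-2.   0.6]
 [ 0.   0.4]
 [ 0.6  0.5]
 [ 0.3  1.2]
 [ 0.2 -0.4]
 [-0.5  3.4]
 [-0.2  0. ]
 [ 0.1 -0.4]]
[ 0.56235149 -0.11183454 -0.20102145] [[ 0.  -0.4]
 [-0.4  1. ]
 [-0.1  0.3]
 [ 0.6 -0.1]]
```

Run:
```python
import cv2,numpy as np
I=[cv2.resize(cv2.imread(f'pics/o{i}.png'),(400,300)) for i in (1,2,3,4)]
cv2.imwrite('pics/om.png',np.vstack([np.hstack(I[:2]),np.hstack(I[2:])]))
```

```text
(no output)
```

View pics/om.png

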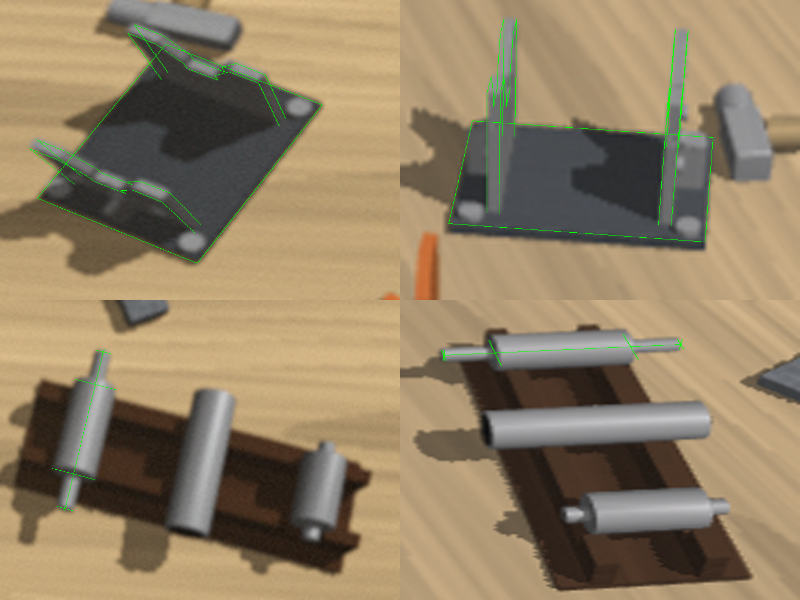

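View pics/o1.png

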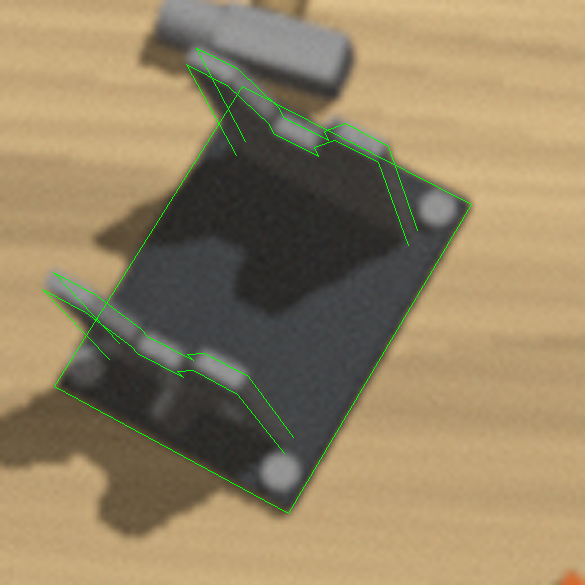

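View pics/o2.png

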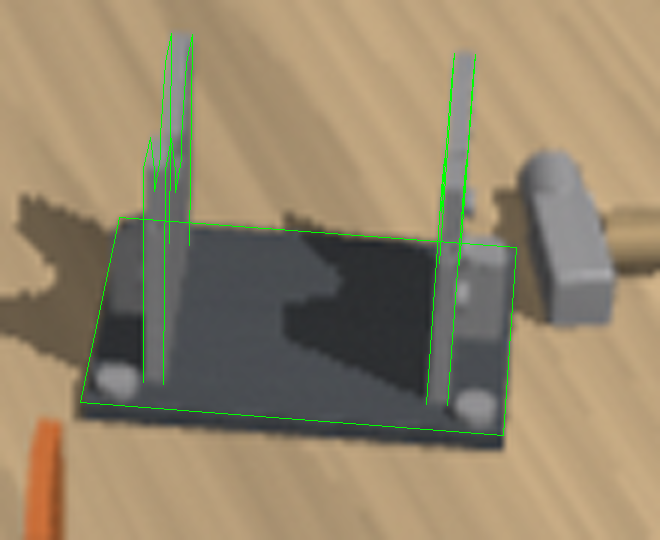

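```bash
cat > plan.py <<'E'
from h import *
def plan(x,y,z,yaw,mm=38,deg=6.5,final=True,pose=None):
    o=robot.get_obs(); P=np.array(o['tool_pos']); M=R.from_euler('xyz',o['ee_rot']).as_matrix()
    T=np.array([x,y,z]); MT=R.from_euler('xyz',[np.pi,0,yaw]).as_matrix()
    print('t',o['time'],'pos',P.round(4),'rpy',np.array(o['ee_rot']).round(4),'F',o['wrist_force'].round(1),'w',round(o['width'],4))
    w=R.from_matrix(M.T@MT).as_rotvec(degrees=True); d=M.T@(T-P)
    print('total shift mm',(d*1e3).round(1),'turn',w.round(2))
    n=int(np.ceil(max(np.linalg.norm(d)*1e3/mm,np.linalg.norm(w)/deg,1)))
    for i in range(n):
        Pi=P+(T-P)*i/n; Mi=M@R.from_rotvec(w*i/n,degrees=True).as_matrix()
        print(i,(Mi.T@(T-P)/n).round(4),(w/n).round(2))
E
python3 -c "
from plan import *
plan(.5624,-.1118,.15,1.370)"
```

```text
t 0.6 pos [0.2151 0.5062 0.1707] rpy [ 3.1416e+00 -1.0000e-04  1.1691e+00] F [ 0.8 -0.2 -0.8] w 0.0941
total shift mm [-433.   561.3   20.7] turn [ 0.000e+00 -1.000e-02 -1.151e+01]
0 [-0.0228  0.0295  0.0011] [ 0.   -0.   -0.61]
1 [-0.0231  0.0293  0.0011] [ 0.   -0.   -0.61]
2 [-0.0234  0.0291  0.0011] [ 0.   -0.   -0.61]
3 [-0.0237  0.0288  0.0011] [ 0.   -0.   -0.61]
4 [-0.024   0.0286  0.0011] [ 0.   -0.   -0.61]
5 [-0.0243  0.0283  0.0011] [ 0.   -0.   -0.61]
6 [-0.0246  0.028   0.0011] [ 0.   -0.   -0.61]
7 [-0.0249  0.0278  0.0011] [ 0.   -0.   -0.61]
8 [-0.0252  0.0275  0.0011] [ 0.   -0.   -0.61]
9 [-0.0255  0.0272  0.0011] [ 0.   -0.   -0.61]
10 [-0.0258  0.027   0.0011] [ 0.   -0.   -0.61]
11 [-0.0261  0.0267  0.0011] [ 0.   -0.   -0.61]
12 [-0.0263  0.0264  0.0011] [ 0.   -0.   -0.61]
13 [-0.0266  0.0261  0.0011] [ 0.   -0.   -0.61]
14 [-0.0269  0.0259  0.0011] [ 0.   -0.   -0.61]
15 [-0.0272  0.0256  0.0011] [ 0.   -0.   -0.61]
16 [-0.0274  0.0253  0.0011] [ 0.   -0.   -0.61]
17 [-0.0277  0.025   0.0011] [ 0.   -0.   -0.61]
18 [-0.028   0.0247  0.0011] [ 0.   -0.   -0.61]
```

Request:
jog_arm --series '[{"x": -0.023,"y": 0.029,"rz": -1},{"x": -0.023,"y": 0.029,"rz": -1},{"x": -0.023,"y": 0.029,"rz": -1},{"x": -0.024,"y": 0.028,"rz": -1},{"x": -0.024,"y": 0.028,"rz": -1},{"x": -0.024,"y": 0.028,"rz": -1},{"x": -0.025,"y": 0.028,"rz": -1},{"x": -0.025,"y": 0.028,"rz": -1},{"x": -0.025,"y": 0.027,"rz": -1},{"x": -0.026,"y": 0.027,"rz": -1},{"x": -0.026,"y": 0.027,"rz": -1},{"x": -0.026,"y": 0.027}]' --claw 1

```text
invalid input
```

```bash
python3 -c "
from plan import *
plan(.5624,-.1118,.15,1.370)"
```

```text
t 0.6 pos [0.2151 0.5062 0.1707] rpy [ 3.1416e+00 -1.0000e-04  1.1691e+00] F [ 0.8 -0.2 -0.8] w 0.0941
total shift mm [-433.   561.3   20.7] turn [ 0.000e+00 -1.000e-02 -1.151e+01]
0 [-0.0228  0.0295  0.0011] [ 0.   -0.   -0.61]
1 [-0.0231  0.0293  0.0011] [ 0.   -0.   -0.61]
2 [-0.0234  0.0291  0.0011] [ 0.   -0.   -0.61]
3 [-0.0237  0.0288  0.0011] [ 0.   -0.   -0.61]
4 [-0.024   0.0286  0.0011] [ 0.   -0.   -0.61]
5 [-0.0243  0.0283  0.0011] [ 0.   -0.   -0.61]
6 [-0.0246  0.028   0.0011] [ 0.   -0.   -0.61]
7 [-0.0249  0.0278  0.0011] [ 0.   -0.   -0.61]
8 [-0.0252  0.0275  0.0011] [ 0.   -0.   -0.61]
9 [-0.0255  0.0272  0.0011] [ 0.   -0.   -0.61]
10 [-0.0258  0.027   0.0011] [ 0.   -0.   -0.61]
11 [-0.0261  0.0267  0.0011] [ 0.   -0.   -0.61]
12 [-0.0263  0.0264  0.0011] [ 0.   -0.   -0.61]
13 [-0.0266  0.0261  0.0011] [ 0.   -0.   -0.61]
14 [-0.0269  0.0259  0.0011] [ 0.   -0.   -0.61]
15 [-0.0272  0.0256  0.0011] [ 0.   -0.   -0.61]
16 [-0.0274  0.0253  0.0011] [ 0.   -0.   -0.61]
17 [-0.0277  0.025   0.0011] [ 0.   -0.   -0.61]
18 [-0.028   0.0247  0.0011] [ 0.   -0.   -0.61]
```

Request:
jog_arm --series '[{"x": -0.023,"y": 0.029,"z": 0,"rx": 0,"ry": 0,"rz": -1},{"x": -0.023,"y": 0.029,"z": 0,"rx": 0,"ry": 0,"rz": -1},{"x": -0.023,"y": 0.029,"z": 0,"rx": 0,"ry": 0,"rz": -1},{"x": -0.024,"y": 0.028,"z": 0,"rx": 0,"ry": 0,"rz": -1},{"x": -0.024,"y": 0.028,"z": 0,"rx": 0,"ry": 0,"rz": -1},{"x": -0.024,"y": 0.028,"z": 0,"rx": 0,"ry": 0,"rz": -1},{"x": -0.025,"y": 0.028,"z": 0,"rx": 0,"ry": 0,"rz": -1},{"x": -0.025,"y": 0.028,"z": 0,"rx": 0,"ry": 0,"rz": -1},{"x": -0.025,"y": 0.027,"z": 0,"rx": 0,"ry": 0,"rz": -1},{"x": -0.026,"y": 0.027,"z": 0,"rx": 0,"ry": 0,"rz": -1},{"x": -0.026,"y": 0.027,"z": 0,"rx": 0,"ry": 0,"rz": -1},{"x": -0.026,"y": 0.027,"z": 0,"rx": 0,"ry": 0,"rz": 0}]'

```text
time: 1.6
tool_pos: [0.455, 0.1174, 0.1708]
ee_rot: [3.138, -0.006, 1.388]
wrist_force: [2.0, 0.7, -0.6]
width: 0.0942
```

```bash
python3 -c "
from plan import *
plan(.5624,-.1118,.15,1.370)"
```

```text
t 1.6 pos [0.455  0.1174 0.1708] rpy [ 3.1375 -0.0056  1.3877] F [ 2.   0.7 -0.6] w 0.0942
total shift mm [-205.9  147.2   20.3] turn [ 0.23 -0.32  1.01]
0 [-0.0294  0.021   0.0029] [ 0.03 -0.05  0.14]
1 [-0.0294  0.0211  0.0029] [ 0.03 -0.05  0.14]
2 [-0.0293  0.0212  0.0029] [ 0.03 -0.05  0.14]
3 [-0.0292  0.0213  0.0029] [ 0.03 -0.05  0.14]
4 [-0.0292  0.0213  0.0029] [ 0.03 -0.05  0.14]
5 [-0.0291  0.0214  0.003 ] [ 0.03 -0.05  0.14]
6 [-0.0291  0.0215  0.003 ] [ 0.03 -0.05  0.14]
```

Request:
jog_arm --series '[{"x": -0.029,"y": 0.021,"z": 0,"rx": 0,"ry": 0,"rz": 0},{"x": -0.029,"y": 0.021,"z": 0,"rx": 0,"ry": 0,"rz": 0},{"x": -0.029,"y": 0.021,"z": 0,"rx": 0,"ry": 0,"rz": 0},{"x": -0.029,"y": 0.021,"z": 0,"rx": 0,"ry": 0,"rz": 0},{"x": -0.029,"y": 0.021,"z": 0,"rx": 0,"ry": 0,"rz": 0},{"x": -0.029,"y": 0.021,"z": 0,"rx": 0,"ry": 0,"rz": 0},{"x": -0.029,"y": 0.021,"z": 0,"rx": 0,"ry": 0,"rz": 0},{"x": 0,"y": 0,"z": 0,"rx": 0.2,"ry": -0.3,"rz": 1}]'

```text
time: 2.27
tool_pos: [0.5685, -0.1284, 0.1705]
ee_rot: [3.137, 0.001, 1.361]
wrist_force: [-1.7, 0.5, -0.7]
width: 0.0943
```

Run:
```python
from plan import *
plan(.5624,-.1118,.15,1.370)
s=snap('wrist','w1')
print(s['origin'],s['attitude'])
for x in (-.07,-.04,0,.04,.07):
    a=-.201;print(x,proj(s,[.5624+x*np.cos(a),-.1118+x*np.sin(a),.047]))
```

```text
t 2.2667 pos [ 0.5685 -0.1284  0.1705] rpy [3.1366e+00 8.0000e-04 1.3614e+00] F [-1.7  0.5 -0.7] w 0.0943
total shift mm [15.  -9.6 20.5] turn [ 0.29  0.05 -0.49]
0 [ 0.015  -0.0096  0.0205] [ 0.29  0.05 -0.49]
[ 0.5011814  -0.11441441  0.38270538] [2.90253344e+00 9.98186906e-04 1.36258369e+00]
-0.07 (np.float64(339.69302333841426), np.float64(141.38440779725258))
-0.04 (np.float64(339.57740842324864), np.float64(173.37529507998056))
0 (np.float64(339.42992399910435), np.float64(213.96103607956675))
0.04 (np.float64(339.28958486240055), np.float64(252.35183424161215))
0.07 (np.float64(339.18872939295306), np.float64(279.8060764220118))
```

View pics/w1.png

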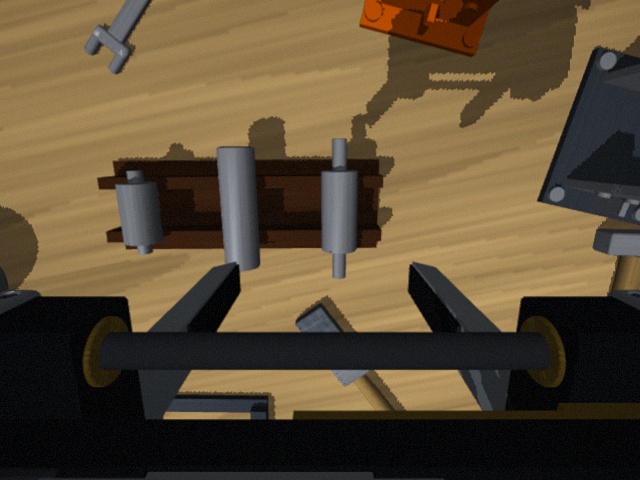

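Request:
jog_arm --series '[{"x": 0.015,"y": -0.0105,"z": 0.02,"rx": 0.3,"ry": 0,"rz": -0.5},{"x": 0,"y": 0,"z": 0,"rx": 0,"ry": 0,"rz": 0},{"x": 0,"y": 0,"z": 0.02,"rx": 0,"ry": 0,"rz": 0},{"x": 0,"y": 0,"z": 0.02,"rx": 0,"ry": 0,"rz": 0}]'

```text
time: 2.65
tool_pos: [0.5631, -0.1072, 0.115]
ee_rot: [3.134, -0.002, 1.372]
wrist_force: [-0.7, 0.5, -0.8]
width: 0.0941
```

Run:
```python
from plan import *
plan(.5618,-.1117,.028,1.370,mm=25)
```

```text
t 2.65 pos [ 0.5631 -0.1072  0.115 ] rpy [ 3.1341e+00 -1.8000e-03  1.3718e+00] F [-0.7  0.5 -0.8] w 0.0941
total shift mm [-4.8 -1.  87. ] turn [ 0.43 -0.1   0.1 ]
0 [-0.0012 -0.0002  0.0217] [ 0.11 -0.03  0.03]
1 [-0.0012 -0.0002  0.0217] [ 0.11 -0.03  0.03]
2 [-0.0012 -0.0002  0.0217] [ 0.11 -0.03  0.03]
3 [-0.0012 -0.0001  0.0217] [ 0.11 -0.03  0.03]
```

Request:
jog_arm --series '[{"x": -0.005,"y": -0.001,"z": 0.0,"rx": 0.4,"ry": 0,"rz": 0},{"x": 0,"y": 0,"z": 0,"rx": 0,"ry": 0,"rz": 0},{"x": 0,"y": 0,"z": 0.02,"rx": 0,"ry": 0,"rz": 0},{"x": 0,"y": 0,"z": 0.02,"rx": 0,"ry": 0,"rz": 0},{"x": 0,"y": 0,"z": 0.015,"rx": 0,"ry": 0,"rz": 0},{"x": 0,"y": 0,"z": 0,"rx": 0,"ry": 0,"rz": 0}]'

```text
time: 3.15
tool_pos: [0.5634, -0.1099, 0.0658]
ee_rot: [3.133, -0.001, 1.378]
wrist_force: [-0.6, 0.1, -1.1]
width: 0.0942
```

Run:
```python
from plan import *
plan(.5618,-.1117,.028,1.370,mm=25)
```

```text
t 3.15 pos [ 0.5634 -0.1099  0.0658] rpy [ 3.1334e+00 -8.0000e-04  1.3779e+00] F [-0.6  0.1 -1.1] w 0.0942
total shift mm [-2.1 -1.5 37.8] turn [ 0.47 -0.05  0.45]
0 [-0.001  -0.0008  0.0189] [ 0.24 -0.02  0.23]
1 [-0.001  -0.0007  0.0189] [ 0.24 -0.02  0.23]
```

Request:
jog_arm --series '[{"x": -0.002,"y": -0.0015,"z": 0.015,"rx": 0.5,"ry": 0,"rz": 0.4},{"x": 0,"y": 0,"z": 0.015,"rx": 0,"ry": 0,"rz": 0},{"x": 0,"y": 0,"z": 0.007,"rx": 0.2,"ry": 0,"rz": 0},{"x": 0,"y": 0,"z": 0,"rx": 0,"ry": 0,"rz": 0}]'

```text
time: 3.48
tool_pos: [0.5658, -0.1127, 0.0338]
ee_rot: [3.136, 0.0, 1.371]
wrist_force: [0.3, -0.2, -0.1]
width: 0.0942
```

Run:
```python
from plan import *
plan(.5618,-.1117,.028,1.370,mm=25)
```

```text
t 3.4833 pos [ 0.5658 -0.1127  0.0338] rpy [3.1362e+00 4.0000e-04 1.3709e+00] F [ 0.3 -0.2 -0.1] w 0.0942
total shift mm [ 0.2 -4.2  5.8] turn [0.31 0.02 0.05]
0 [ 0.0002 -0.0042  0.0058] [0.31 0.02 0.05]
```

Request:
jog_arm --series '[{"x": 0,"y": -0.004,"z": 0.005,"rx": 0.3,"ry": 0,"rz": 0},{"x": 0,"y": -0.001,"z": 0.001,"rx": 0.1,"ry": 0,"rz": 0},{"x": 0,"y": 0,"z": 0,"rx": 0,"ry": 0,"rz": 0}]'

```text
time: 3.73
tool_pos: [0.562, -0.1122, 0.0295]
ee_rot: [3.141, 0.001, 1.371]
wrist_force: [-0.6, -0.2, 0.0]
width: 0.0941
```

Run:
```python
from plan import *
plan(.5618,-.1117,.028,1.370,mm=25)
s=snap('side','s2');t=snap('top','t2')
cv2.imwrite('pics/s2c.png',np.hstack([cv2.resize(s['img'][200:400,330:480,::-1],None,fx=2.6,fy=2.6),cv2.resize(t['img'][130:280,350:490,::-1],None,fx=2.6,fy=520/150)]))
```

```text
t 3.7333 pos [ 0.562  -0.1122  0.0295] rpy [3.1410e+00 8.0000e-04 1.3707e+00] F [-0.6 -0.2  0. ] w 0.0941
total shift mm [ 0.5 -0.3  1.5] turn [0.04 0.05 0.04]
0 [ 0.0005 -0.0003  0.0015] [0.04 0.05 0.04]
```

View pics/s2c.png

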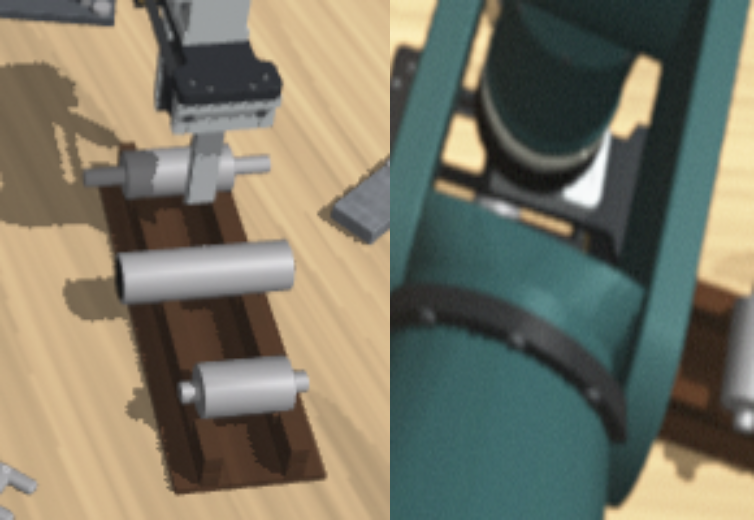

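Run:
```python
from fit import *
s=cams.snapshot('side')
o=robot.get_obs();P=o['tool_pos'];M=R.from_euler('xyz',o['ee_rot']).as_matrix()
for d in(.047,.0595):
  for w in(-.008,.008):
    q=np.array(proj(s,P+M@[-d,w,0]));print(d,w,q,(q-[330,200])*2.6)
p=np.load('roller.npy')
for q in((-.07,0,.047),(-.04,0,.047),(.04,0,.047),(.07,0,.047)): print((np.array(proj(s,model(p,q)))-[330,200])*2.6)
```

```text
0.047 -0.008 [398.62784717 289.5698617 ] [178.43240263 232.88164043]
0.047 0.008 [406.89938814 288.86556726] [199.93840917 231.05047489]
0.0595 -0.008 [400.07086158 294.43760245] [182.1842401  245.53776636]
0.0595 0.008 [408.40802175 293.71981262] [203.86085656 243.67151282]
[ 84.69469017 176.63745668]
[124.65503107 173.48575669]
[230.09111369 165.1502748 ]
[269.20119244 162.05106654]
```

Run:
```python
from fit import *
s=snap('side','s3');w=snap('wrist','w3')
im=cv2.resize(s['img'][225:325,345:465,::-1],None,fx=6,fy=6,interpolation=2).copy()
o=robot.get_obs();P=o['tool_pos'];M=R.from_euler('xyz',o['ee_rot']).as_matrix()
for sg in(-1,1):
 for d in(.047,.0595):
  for wv in(-.008,.008):
   a=[tuple(int(round((q+.5-oo)*6)) for q,oo in zip(proj(s,P+M@[sg*d,wv,z]),(345,225))) for z in(0,-.06)]
   cv2.line(im,a[0],a[1],(0,255,0) if sg<0 else (0,0,255),1)
cv2.imwrite('pics/s3c.png',im)
```

```text
(no output)
```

View pics/s3c.png

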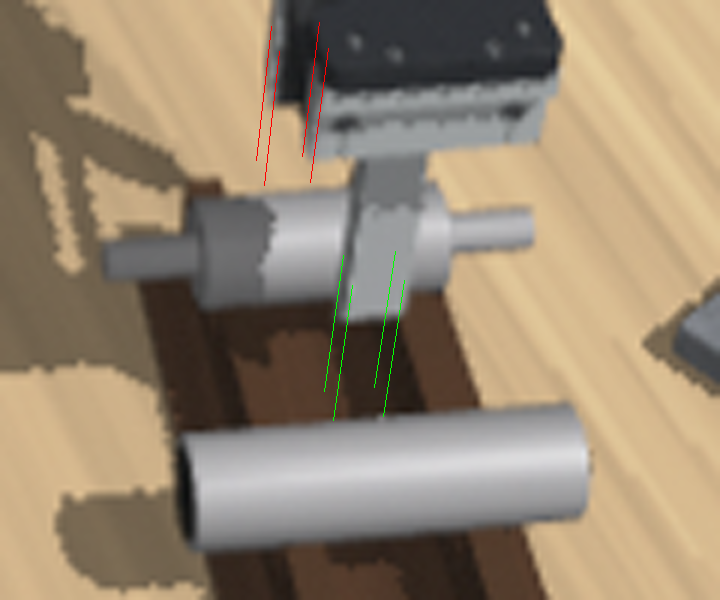

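View pics/w3.png

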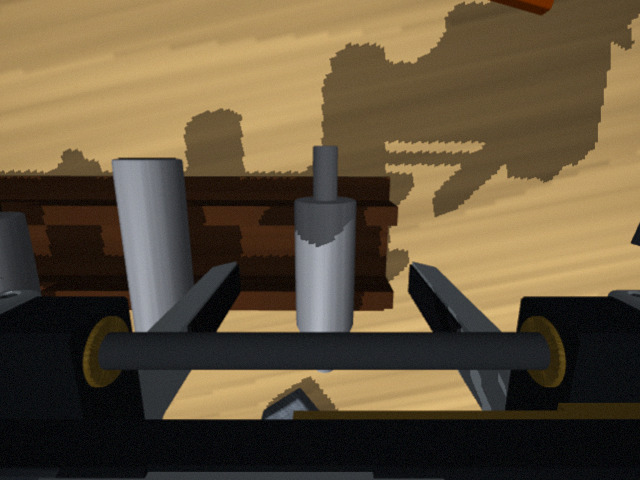

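Run:
```python
from fit import *
w=cams.snapshot('wrist')
o=robot.get_obs();P=o['tool_pos'];M=R.from_euler('xyz',o['ee_rot']).as_matrix()
print(o['tool_pos'],o['joint_positions'],w['origin'],w['attitude'],w['mtx'],w['k1'])
print('cam in tool',M.T@(np.array(w['origin'])-P))
for sg in(-1,1):
 for d in(.047,.0595):
  for wv in(-.008,.008):
   for z in(0,-.04): print(sg*d,wv,z,np.round(proj(w,P+M@[sg*d,wv,z])))
p=np.load('roller.npy')
for q in((-.07,0,.047),(-.04,0,.047),(.04,0,.047),(.07,0,.047)): print(np.round(proj(w,model(p,q))))
```

```text
[ 0.56200362 -0.11217689  0.02935489] [-2.95452856e-01  2.06376089e-01  1.52073902e+00 -7.24910597e-04
  1.41375137e+00 -1.66617627e+00] [ 0.49544383 -0.09903312  0.24195098] [2.90672314e+00 9.98495545e-04 1.37196745e+00] [[340.12124418   0.         323.88602421]
 [  0.         340.12124418 235.77547528]
 [  0.           0.           1.        ]] -0.002049673814840544
cam in tool [-0.00050515 -0.06770512 -0.21264013]
-0.047 -0.008 0 [252. 249.]
-0.047 -0.008 -0.04 [237. 269.]
-0.047 0.008 0 [253. 273.]
-0.047 0.008 -0.04 [239. 297.]
-0.0595 -0.008 0 [233. 249.]
-0.0595 -0.008 -0.04 [213. 269.]
-0.0595 0.008 0 [234. 272.]
-0.0595 0.008 -0.04 [216. 297.]
0.047 -0.008 0 [397. 249.]
0.047 -0.008 -0.04 [413. 270.]
0.047 0.008 0 [396. 273.]
0.047 0.008 -0.04 [411. 297.]
0.0595 -0.008 0 [416. 249.]
0.0595 -0.008 -0.04 [436. 270.]
0.0595 0.008 0 [415. 273.]
0.0595 0.008 -0.04 [434. 297.]
[326. 151.]
[326. 205.]
[325. 330.]
[325. 372.]
```

Request:
jog_arm --series '[{"x": 0,"y": 0,"z": 0,"rx": 0,"ry": 0,"rz": 0},{"x": 0,"y": 0,"z": 0,"rx": 0,"ry": 0,"rz": 0},{"x": 0,"y": 0,"z": 0,"rx": 0,"ry": 0,"rz": 0},{"x": 0,"y": 0,"z": 0,"rx": 0,"ry": 0,"rz": 0}]' --claw 0.55

```text
time: 4.37
tool_pos: [0.5623, -0.1122, 0.0298]
ee_rot: [3.14, 0.001, 1.371]
wrist_force: [-0.7, 0.6, 0.7]
width: 0.0706
```

```bash
cat > fo.py <<'E'
import sys
from fit import *
def fo(tag):
    s=snap('side','s'+tag);w=snap('wrist','w'+tag)
    o=robot.get_obs();P=o['tool_pos'];M=R.from_euler('xyz',o['ee_rot']).as_matrix();print(P,o['width'])
    h=o['width']/2
    out=[]
    for c,(u0,v0,u1,v1),k in((s,(345,225,465,325),5),(w,(200,140,440,400),2)):
        im=cv2.resize(c['img'][v0:v1,u0:u1,::-1],None,fx=k,fy=k,interpolation=2).copy()
        for sg in(-1,1):
            for d in(h,h+.0125):
                for wv in(-.008,.008):
                    a=[tuple(int(round((q+.5-oo)*k)) for q,oo in zip(proj(c,P+M@[sg*d,wv,z]),(u0,v0))) for z in(0,-.06)]
                    cv2.line(im,a[0],a[1],(0,255,0) if sg<0 else (0,0,255),1)
        cv2.imwrite(f'pics/{tag}_{k}.png',im)
fo(sys.argv[1])
E
python3 fo.py 4
```

```text
[ 0.56226874 -0.11223292  0.02981299] 0.06284267377288785
```

View pics/4_5.png

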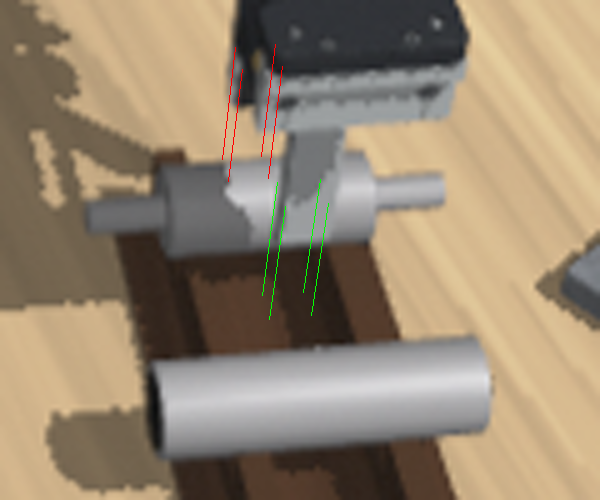

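View pics/4_2.png

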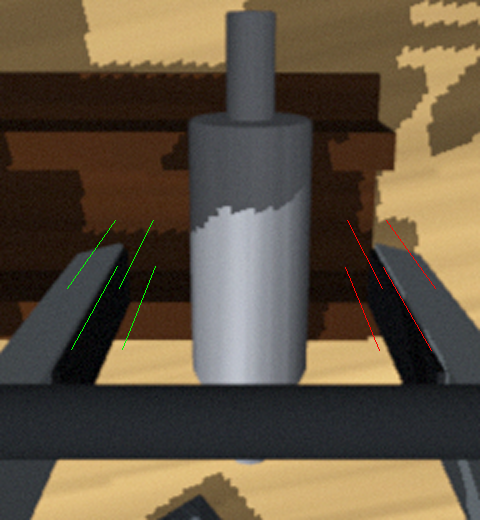

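Run:
```python
from fit import *
w=cams.snapshot('wrist');s=cams.snapshot('side')
o=robot.get_obs();P=o['tool_pos'];M=R.from_euler('xyz',o['ee_rot']).as_matrix();h=o['width']/2;print(h)
# wrist rays intersect plane tool x=const
for (u,v),xx in(((261,262.5),-h),((388,262.5),h),((240,266),-h-.0125)):
    O,d=ray(w,u,v);O=M.T@(O-P);d=M.T@d;print('wrist',u,v,(O+d*(xx-O[0])/d[0]).round(4))
im=cv2.resize(s['img'][240:290,385:445,::-1],None,fx=12,fy=12,interpolation=0)
cv2.imwrite('pics/z5.png',im)
im=cv2.resize(w['img'][240:300,220:430,::-1],None,fx=3.8,fy=3.8,interpolation=0)
cv2.imwrite('pics/z6.png',cv2.convertScaleAbs(im,alpha=2,beta=20))
```

```text
0.027370327303146685
wrist 261 262.5 [-0.0274 -0.0228 -0.0737]
wrist 388 262.5 [ 0.0274 -0.0222 -0.0717]
wrist 240 266 [-0.0399 -0.0168 -0.0605]
```

View pics/z5.png

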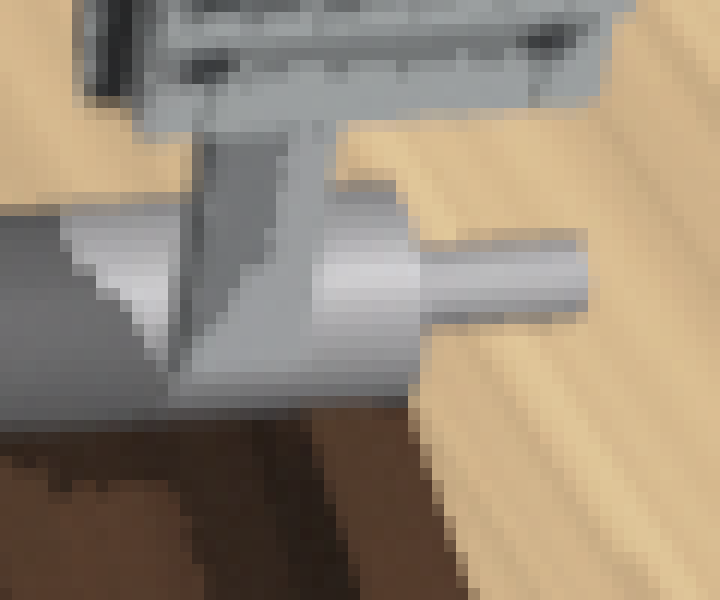

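View pics/z6.png

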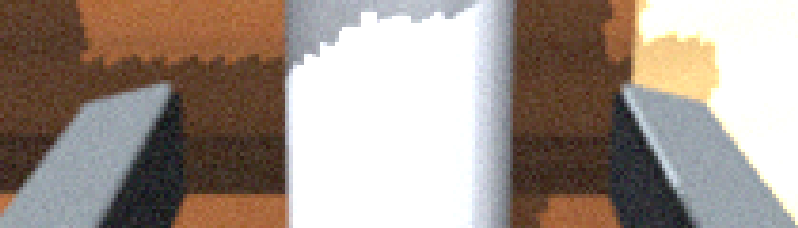

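Request:
jog_arm --series '[{"x": 0,"y": 0,"z": 0,"rx": 0,"ry": 0,"rz": 0},{"x": 0,"y": 0,"z": 0,"rx": 0,"ry": 0,"rz": 0},{"x": 0,"y": 0,"z": 0,"rx": 0,"ry": 0,"rz": 0}]' --claw 0.3

```text
time: 4.82
tool_pos: [0.5622, -0.1122, 0.0297]
ee_rot: [3.14, 0.001, 1.371]
wrist_force: [-0.1, 0.2, 0.4]
width: 0.035
```

```bash
python3 fo.py 5; python3 -c "
from h import *
o=robot.get_obs();print(o['time'],o['width'],o['wrist_force'])"
```

```text
[ 0.56220225 -0.11224194  0.02969459] 0.0292560399413237
4.9167 0.0292560399413237 [0.02858521 0.39058149 0.12728113]
```

View pics/5_5.png

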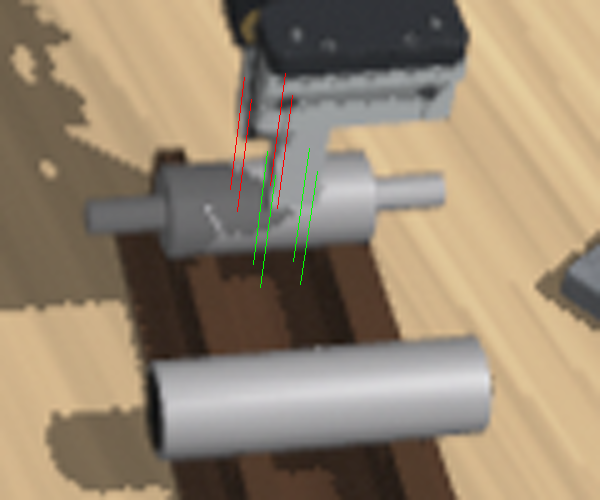

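View pics/5_2.png

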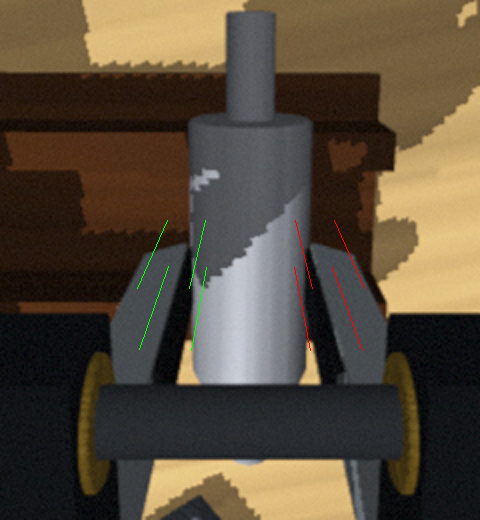

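Run:
```python
from fit import *
w=cams.snapshot('wrist');s=cams.snapshot('side')
o=robot.get_obs();P=np.array([.562,-.1122,.0294]);M=R.from_euler('xyz',o['ee_rot']).as_matrix()
for n,c,(u,v),xx in(('side L',s,(402,278),-.0595),('side R',s,(412.5,277.3),-.0595),('wr in',w,(239,263),-.047),('wr inR',w,(412,263),.047)):
    O,d=ray(c,u,v);O=M.T@(O-P);d=M.T@d;print(n,(O+d*(xx-O[0])/d[0]).round(4))
```

```text
side L [-0.0595 -0.0086 -0.0444]
side R [-0.0595  0.0111 -0.044 ]
wr in [-0.047  -0.0097 -0.0349]
wr inR [ 0.047  -0.0109 -0.0381]
```

Request:
jog_arm --series '[{"x": 0,"y": 0,"z": 0,"rx": 0,"ry": 0,"rz": 0},{"x": 0,"y": 0,"z": 0,"rx": 0,"ry": 0,"rz": 0},{"x": 0,"y": 0,"z": 0,"rx": 0,"ry": 0,"rz": 0},{"x": 0,"y": 0,"z": 0,"rx": 0,"ry": 0,"rz": 0},{"x": 0,"y": 0,"z": 0,"rx": 0,"ry": 0,"rz": 0},{"x": 0,"y": 0,"z": 0,"rx": 0,"ry": 0,"rz": 0},{"x": 0,"y": 0,"z": 0.01,"rx": 0,"ry": 0,"rz": 0},{"x": 0,"y": -0.001,"z": 0.008,"rx": 0.1,"ry": 0,"rz": 0},{"x": 0,"y": 0,"z": 0,"rx": 0,"ry": 0,"rz": 0}]' --claw 0.85

```text
time: 5.77
tool_pos: [0.5615, -0.1121, 0.0105]
ee_rot: [3.141, 0.001, 1.371]
wrist_force: [-0.5, 1.2, 0.1]
width: 0.0791
```

```bash
python3 fo.py 6; python3 -c "
from plan import *
plan(.5618,-.1117,-.011,1.37,mm=25)"
```

```text
[ 0.56214625 -0.11232162  0.01160937] 0.07968786400797657
t 5.8667 pos [ 0.5621 -0.1123  0.0116] rpy [3.1397e+00 1.1000e-03 1.3708e+00] F [-0.5  0.3 -0.2] w 0.0797
total shift mm [ 0.6 -0.5 22.6] turn [0.11 0.06 0.05]
0 [ 0.0006 -0.0005  0.0226] [0.11 0.06 0.05]
```

View pics/6_5.png

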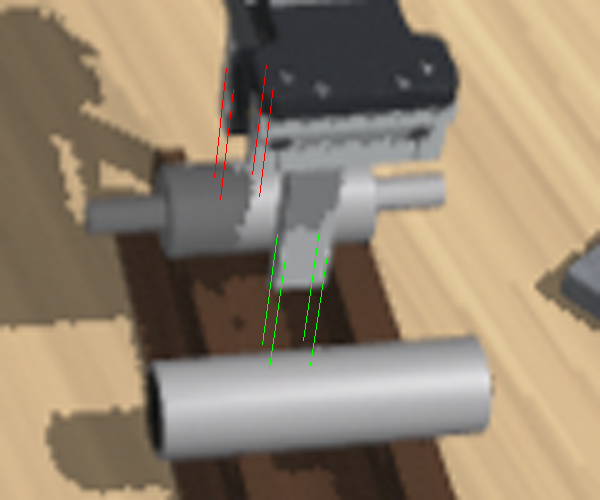

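Request:
jog_arm --series '[{"x": 0,"y": -0.001,"z": 0.01,"rx": 0.1,"ry": 0,"rz": 0},{"x": 0,"y": -0.001,"z": 0.008,"rx": 0,"ry": 0,"rz": 0},{"x": 0,"y": 0,"z": 0.002,"rx": 0,"ry": 0,"rz": 0},{"x": 0,"y": 0,"z": 0,"rx": 0,"ry": 0,"rz": 0}]'

```text
time: 6.2
tool_pos: [0.5602, -0.112, -0.0104]
ee_rot: [3.141, 0.001, 1.371]
wrist_force: [-0.1, 0.7, -0.2]
width: 0.0798
```

```bash
python3 fo.py 7; python3 -c "
from plan import *
plan(.5618,-.1117,-.011,1.37,mm=25)"
```

```text
[ 0.56053464 -0.11206832 -0.00973545] 0.07999293899156568
t 6.3 pos [ 0.5605 -0.1121 -0.0097] rpy [3.1405e+00 1.2000e-03 1.3708e+00] F [-0.4  0.6 -0.2] w 0.08
total shift mm [0.6 1.2 1.3] turn [0.06 0.07 0.05]
0 [0.0006 0.0012 0.0013] [0.06 0.07 0.05]
```

View pics/7_5.png

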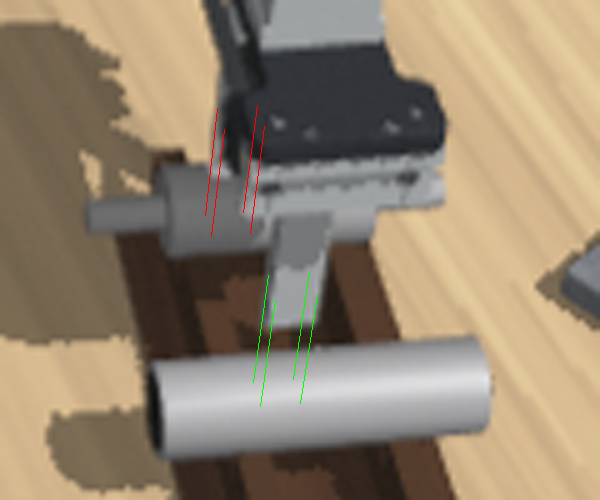

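View pics/7_2.png

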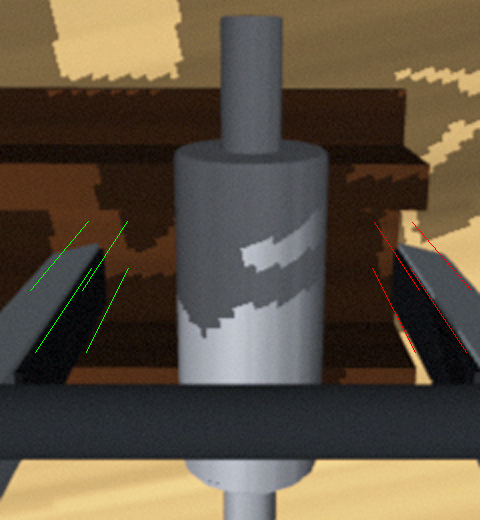

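Request:
jog_arm --series '[{"x": 0,"y": 0,"z": 0,"rx": 0,"ry": 0,"rz": 0},{"x": 0,"y": 0,"z": 0,"rx": 0,"ry": 0,"rz": 0},{"x": 0,"y": 0,"z": 0,"rx": 0,"ry": 0,"rz": 0},{"x": 0,"y": 0,"z": 0,"rx": 0,"ry": 0,"rz": 0},{"x": 0,"y": 0,"z": 0,"rx": 0,"ry": 0,"rz": 0},{"x": 0,"y": 0,"z": 0,"rx": 0,"ry": 0,"rz": 0},{"x": 0,"y": 0,"z": 0,"rx": 0,"ry": 0,"rz": 0},{"x": 0,"y": 0,"z": 0,"rx": 0,"ry": 0,"rz": 0}]' --claw 0

```text
time: 6.97
tool_pos: [0.5622, -0.112, -0.0078]
ee_rot: [3.137, 0.0, 1.371]
wrist_force: [-0.3, 0.2, -0.1]
width: 0.0349
```

Request:
jog_arm --series '[{"x": 0,"y": 0,"z": 0,"rx": 0,"ry": 0,"rz": 0},{"x": 0,"y": 0,"z": 0,"rx": 0,"ry": 0,"rz": 0}]'

```text
time: 7.13
tool_pos: [0.5622, -0.112, -0.0079]
ee_rot: [3.137, 0.001, 1.371]
wrist_force: [0.5, -0.2, -0.6]
width: 0.0355
```

```bash
python3 fo.py 8; python3 -c "
from plan import *
plan(.5618,-.1117,-.011,1.37,mm=25)"
```

```text
[ 0.5622243  -0.11193764 -0.00785639] 0.03526420921258062
t 7.2333 pos [ 0.5622 -0.1119 -0.0079] rpy [3.1366e+00 5.0000e-04 1.3709e+00] F [ 0.5 -0.  -0.8] w 0.0353
total shift mm [ 0.2 -0.5  3.1] turn [0.29 0.03 0.05]
0 [ 0.0002 -0.0005  0.0031] [0.29 0.03 0.05]
```

View pics/8_5.png

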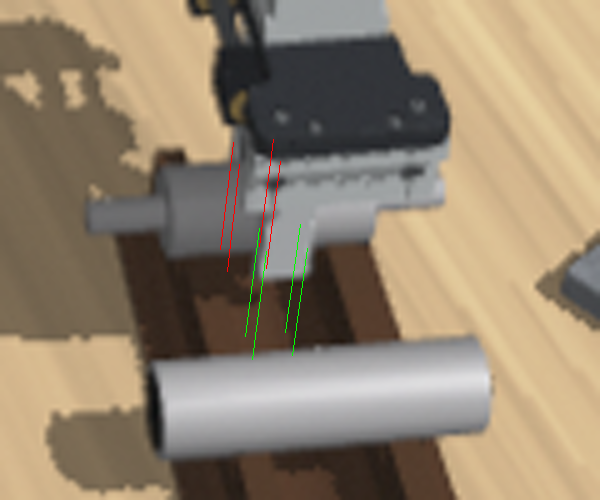

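Request:
jog_arm --series '[{"x": 0,"y": 0,"z": -0.01,"rx": 0,"ry": 0,"rz": 0},{"x": 0,"y": 0,"z": -0.01,"rx": 0,"ry": 0,"rz": 0},{"x": 0,"y": 0,"z": -0.02,"rx": 0.1,"ry": 0,"rz": 0},{"x": 0,"y": 0,"z": -0.025,"rx": 0.1,"ry": 0,"rz": 0},{"x": 0,"y": 0,"z": -0.025,"rx": 0.1,"ry": 0,"rz": 0},{"x": 0,"y": 0,"z": -0.025,"rx": 0,"ry": 0,"rz": 0},{"x": 0,"y": 0,"z": -0.015,"rx": 0,"ry": 0,"rz": 0}]'

```text
time: 7.82
tool_pos: [0.5504, -0.1093, 0.1137]
ee_rot: [-3.105, -0.001, 1.37]
wrist_force: [1.0, -0.5, -5.7]
width: 0.0351
```

```bash
python3 -c "
from plan import *
plan(.5554,.1971,.125,1.142,mm=28)
s=snap('side','s9')
"
```

```text
t 7.8167 pos [ 0.5504 -0.1093  0.1137] rpy [-3.1054e+00 -1.3000e-03  1.3704e+00] F [ 1.  -0.5 -5.7] w 0.0351
total shift mm [301.2 -56.4  -8.9] turn [-2.08  0.16 13.09]
0 [ 0.0274 -0.0051 -0.0008] [-0.19  0.01  1.19]
1 [ 0.0273 -0.0057 -0.0008] [-0.19  0.01  1.19]
2 [ 0.0271 -0.0063 -0.0008] [-0.19  0.01  1.19]
3 [ 0.027  -0.0068 -0.0008] [-0.19  0.01  1.19]
4 [ 0.0269 -0.0074 -0.0009] [-0.19  0.01  1.19]
5 [ 0.0267 -0.0079 -0.0009] [-0.19  0.01  1.19]
6 [ 0.0265 -0.0085 -0.0009] [-0.19  0.01  1.19]
7 [ 0.0264 -0.009  -0.0009] [-0.19  0.01  1.19]
8 [ 0.0262 -0.0096 -0.0009] [-0.19  0.01  1.19]
9 [ 0.026  -0.0101 -0.001 ] [-0.19  0.01  1.19]
10 [ 0.0257 -0.0106 -0.001 ] [-0.19  0.01  1.19]
```

View pics/s9.png

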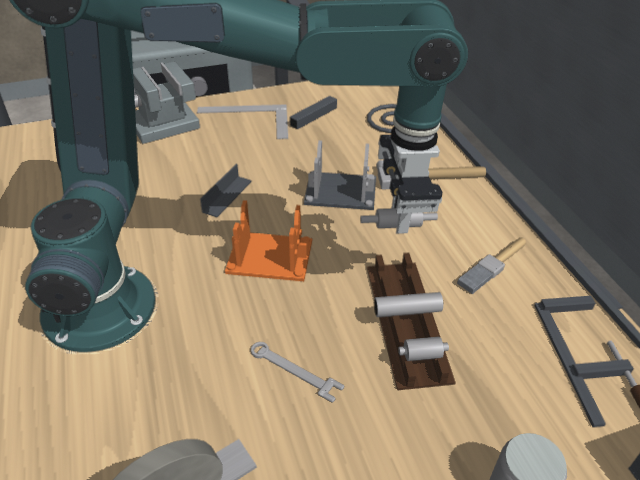

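Request:
jog_arm --series '[{"x": 0.015,"y": -0.003,"z": -0.004,"rx": -0.7,"ry": 0,"rz": 1.2},{"x": 0.022,"y": -0.005,"z": -0.002,"rx": -0.7,"ry": 0,"rz": 1.2},{"x": 0.027,"y": -0.006,"z": -0.002,"rx": -0.5,"ry": 0,"rz": 1.2},{"x": 0.027,"y": -0.006,"z": -0.002,"rx": 0,"ry": 0,"rz": 1.2},{"x": 0.027,"y": -0.007,"z": -0.001,"rx": 0,"ry": 0,"rz": 1.2},{"x": 0.027,"y": -0.008,"z": -0.001,"rx": 0,"ry": 0,"rz": 1.2},{"x": 0.027,"y": -0.008,"z": 0,"rx": 0,"ry": 0,"rz": 1.2},{"x": 0.022,"y": -0.007,"z": 0,"rx": 0,"ry": 0,"rz": 1.2},{"x": 0.015,"y": -0.005,"z": 0,"rx": 0,"ry": 0,"rz": 1},{"x": 0.008,"y": -0.002,"z": 0,"rx": 0,"ry": 0,"rz": 0}]'

```text
time: 8.7
tool_pos: [0.5527, 0.1194, 0.1185]
ee_rot: [-3.128, 0.01, 1.168]
wrist_force: [0.3, -0.9, -6.9]
width: 0.0352
```

```bash
python3 -c "
from plan import *
plan(.5554,.1971,.12,1.142,mm=28)
"
```

```text
t 8.7 pos [0.5527 0.1194 0.1185] rpy [-3.1276  0.0105  1.1677] F [ 0.3 -0.9 -6.9] w 0.0352
total shift mm [ 72.5 -28.   -1.9] turn [-0.79  0.61  1.47]
0 [ 0.0242 -0.0093 -0.0006] [-0.26  0.2   0.49]
1 [ 0.0241 -0.0095 -0.0006] [-0.26  0.2   0.49]
2 [ 0.024  -0.0097 -0.0006] [-0.26  0.2   0.49]
```

Request:
jog_arm --series '[{"x": 0.022,"y": -0.009,"z": -0.001,"rx": -0.4,"ry": 0.3,"rz": 0.5},{"x": 0.022,"y": -0.009,"z": -0.001,"rx": -0.4,"ry": 0.3,"rz": 0.5},{"x": 0.016,"y": -0.007,"z": 0,"rx": 0,"ry": 0,"rz": 0.3},{"x": 0.006,"y": -0.003,"z": 0,"rx": 0,"ry": 0,"rz": 0},{"x": 0,"y": 0,"z": 0,"rx": 0,"ry": 0,"rz": 0},{"x": 0,"y": 0,"z": 0,"rx": 0,"ry": 0,"rz": 0}]'

```text
time: 9.2
tool_pos: [0.5493, 0.1916, 0.1125]
ee_rot: [-3.133, 0.012, 1.147]
wrist_force: [-0.3, -0.8, -6.9]
width: 0.0354
```

```bash
cat > ro.py <<'E'
import sys
from fit import *
from plan import plan
st=np.load('stand.npy')
def ro(tag,zoff=.055,n=('side','wrist')):
    o=robot.get_obs();P=o['tool_pos'];M=R.from_euler('xyz',o['ee_rot']).as_matrix()
    for nm in n:
        c=snap(nm,nm+tag)
        u0,v0,u1,v1={'side':(270,110,420,220),'wrist':(0,0,640,480),'top':(160,130,310,260)}[nm];k={'side':5,'wrist':1.25,'top':4.5}[nm]
        im=cv2.resize(c['img'][v0:v1,u0:u1,::-1],None,fx=k,fy=k,interpolation=2).copy()
        f=lambda q:tuple(int(round((a+.5-b)*k)) for a,b in zip(proj(c,q),(u0,v0)))
        for a,b in lines(): cv2.line(im,f(model(st,a)),f(model(st,b)),(0,255,0),1)
        C=P+M@[0,0,-zoff]
        # axle along tool -y.. : ends and body ends
        for t in(-.07,-.04,.04,.07):
            cv2.circle(im,f(C+M@[0,t,0]),3,(0,0,255),-1)
        cv2.imwrite(f'pics/{nm}{tag}c.png',im)
ro(sys.argv[1]); plan(st[0],st[1],float(sys.argv[2]),st[2]+np.pi/2,mm=28)
E
python3 ro.py A .12
```

```text
t 9.3 pos [0.5495 0.1912 0.1127] rpy [-3.1327  0.0113  1.1458] F [-0.5 -0.8 -7. ] w 0.0354
total shift mm [ 7.7  2.9 -7.4] turn [-0.51  0.65  0.23]
0 [ 0.0077  0.0029 -0.0074] [-0.51  0.65  0.23]
```

View pics/sideAc.png

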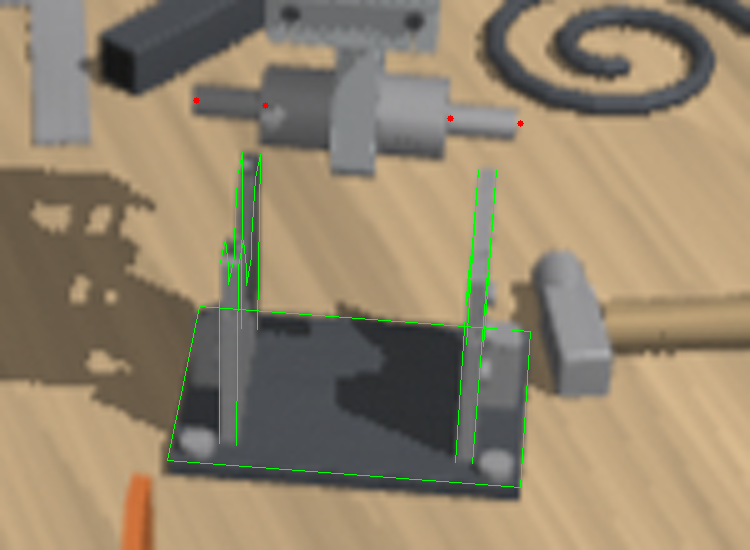

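View pics/wristAc.png

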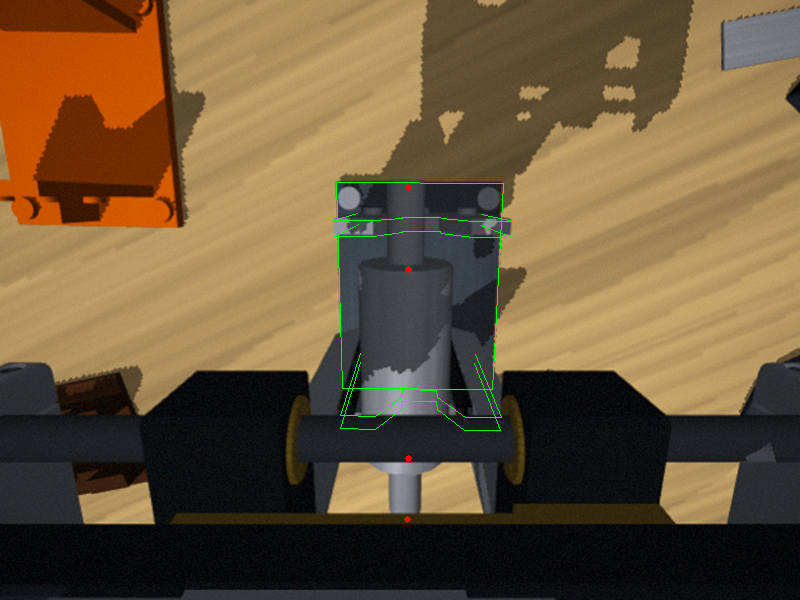

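Request:
jog_arm --series '[{"x": 0.007,"y": 0.003,"z": 0.004,"rx": -0.5,"ry": 0.6,"rz": 0.2},{"x": 0,"y": 0,"z": 0.004,"rx": 0,"ry": 0,"rz": 0},{"x": 0,"y": 0,"z": 0,"rx": 0,"ry": 0,"rz": 0}]'

```text
time: 9.55
tool_pos: [0.5564, 0.1935, 0.1041]
ee_rot: [3.14, 0.001, 1.138]
wrist_force: [-0.3, -0.9, -7.0]
width: 0.0352
```

```bash
python3 -c "
from plan import *
plan(.5554,.1971,.07,1.142,mm=28)
"
```

```text
t 9.55 pos [0.5564 0.1935 0.1041] rpy [3.1397e+00 7.0000e-04 1.1381e+00] F [-0.3 -0.9 -7. ] w 0.0352
total shift mm [ 2.9 -2.5 34.1] turn [ 0.11  0.04 -0.23]
0 [ 0.0014 -0.0012  0.017 ] [ 0.05  0.02 -0.11]
1 [ 0.0014 -0.0012  0.017 ] [ 0.05  0.02 -0.11]
```

Request:
jog_arm --series '[{"x": 0.003,"y": -0.003,"z": 0.006,"rx": 0.1,"ry": 0,"rz": -0.2},{"x": 0,"y": -0.001,"z": 0.01,"rx": 0,"ry": 0,"rz": 0},{"x": 0,"y": -0.001,"z": 0.01,"rx": 0,"ry": 0,"rz": 0},{"x": 0,"y": 0,"z": 0,"rx": 0,"ry": 0,"rz": 0},{"x": 0,"y": 0,"z": 0,"rx": 0,"ry": 0,"rz": 0}]'

```text
time: 9.97
tool_pos: [0.5523, 0.1972, 0.0742]
ee_rot: [-3.14, 0.002, 1.14]
wrist_force: [0.7, 0.5, -5.8]
width: 0.0355
```

```bash
python3 ro.py B .05
```

```text
t 10.0667 pos [0.5522 0.1972 0.0744] rpy [-3.1400e+00  2.3000e-03  1.1401e+00] F [ 0.2  0.1 -7.1] w 0.0352
total shift mm [ 1.3  3.  24.4] turn [-0.09  0.13 -0.09]
0 [0.0013 0.003  0.0244] [-0.09  0.13 -0.09]
```

View pics/sideBc.png

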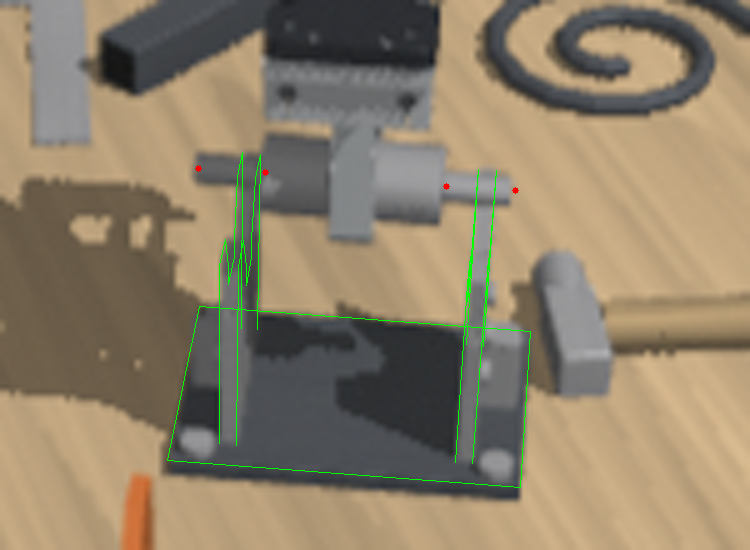

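View pics/wristBc.png

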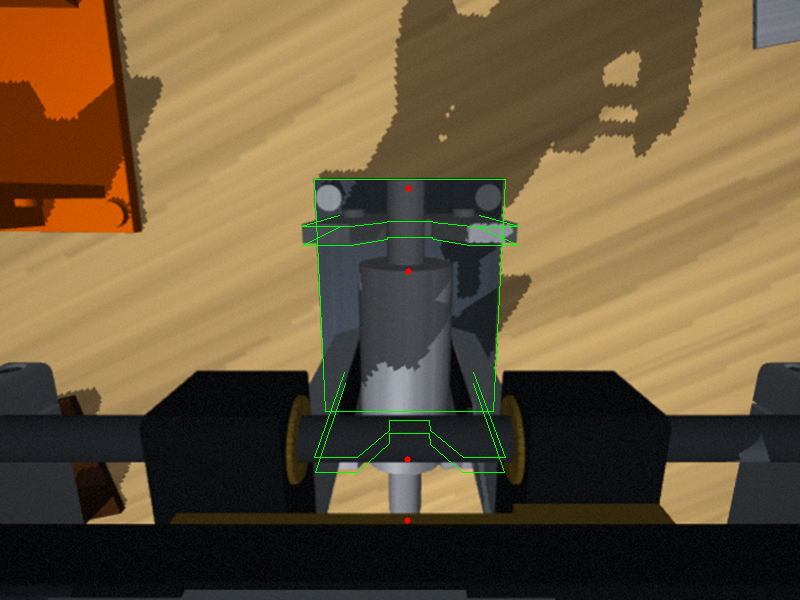

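Request:
jog_arm --series '[{"x": 0.0015,"y": 0.003,"z": 0.008,"rx": -0.1,"ry": 0.1,"rz": 0},{"x": 0,"y": 0,"z": 0.008,"rx": 0,"ry": 0,"rz": 0},{"x": 0,"y": 0,"z": 0.006,"rx": 0,"ry": 0,"rz": 0},{"x": 0,"y": 0,"z": 0,"rx": 0,"ry": 0,"rz": 0},{"x": 0,"y": 0,"z": 0,"rx": 0,"ry": 0,"rz": 0}]'

```text
time: 10.48
tool_pos: [0.5571, 0.1976, 0.0512]
ee_rot: [3.139, -0.001, 1.14]
wrist_force: [-0.3, 0.7, -6.6]
width: 0.0354
```

```bash
python3 ro.py C .027
```

```text
t 10.5833 pos [0.557  0.1975 0.0514] rpy [ 3.1390e+00 -1.2000e-03  1.1402e+00] F [-0.6  0.9 -6.5] w 0.0351
total shift mm [-1.1 -1.4 24.4] turn [ 0.15 -0.07 -0.09]
0 [-0.0011 -0.0014  0.0244] [ 0.15 -0.07 -0.09]
```

View pics/sideCc.png

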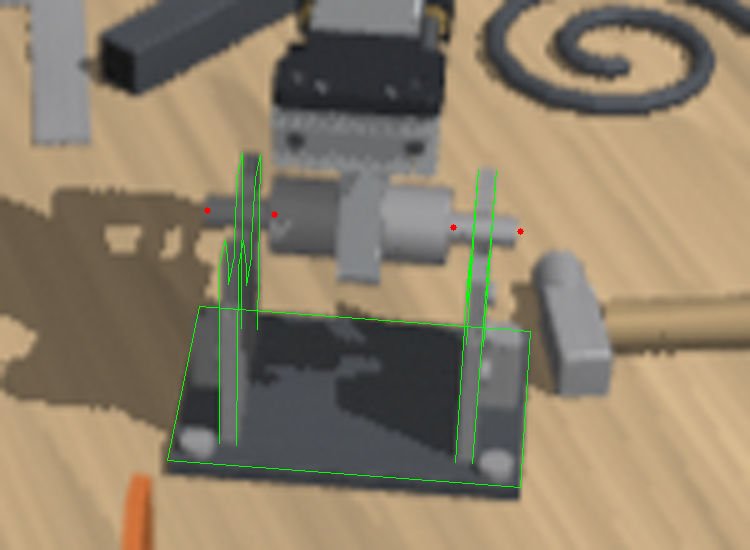

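View pics/wristCc.png

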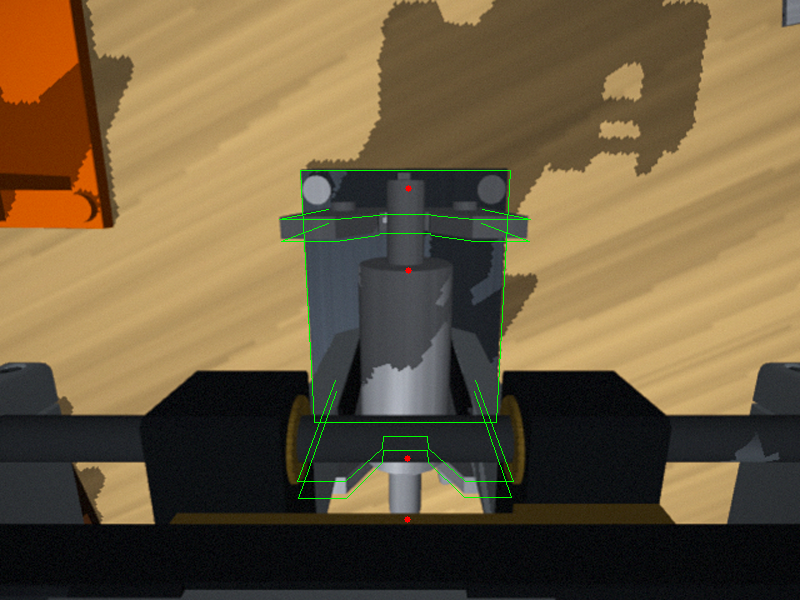

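Request:
jog_arm --series '[{"x": -0.0005,"y": -0.0015,"z": 0.006,"rx": 0.1,"ry": 0,"rz": 0},{"x": 0,"y": 0,"z": 0.006,"rx": 0,"ry": 0,"rz": 0},{"x": 0,"y": 0,"z": 0.002,"rx": 0,"ry": 0,"rz": 0},{"x": 0,"y": 0,"z": 0,"rx": 0,"ry": 0,"rz": 0}]'

```text
time: 10.92
tool_pos: [0.5561, 0.198, 0.0372]
ee_rot: [3.139, -0.003, 1.14]
wrist_force: [-1.3, -0.3, -5.7]
width: 0.0349
```

```bash
python3 ro.py D .027
```

```text
t 11.0167 pos [0.5563 0.1981 0.0377] rpy [ 3.1387e+00 -3.1000e-03  1.1403e+00] F [ 0.2 -0.1 -7.2] w 0.0354
total shift mm [-1.3 -0.5 10.7] turn [ 0.17 -0.17 -0.08]
0 [-0.0013 -0.0005  0.0107] [ 0.17 -0.17 -0.08]
```

View pics/wristDc.png

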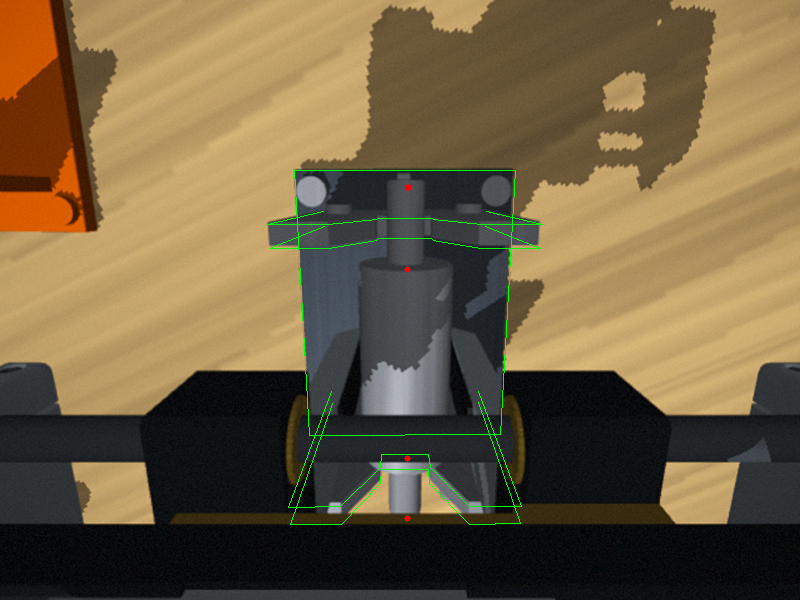

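Request:
jog_arm --series '[{"x": -0.0007,"y": 0,"z": 0.004,"rx": 0.1,"ry": -0.1,"rz": 0},{"x": 0,"y": 0,"z": 0.003,"rx": 0,"ry": 0,"rz": 0},{"x": 0,"y": 0,"z": 0.002,"rx": 0,"ry": 0,"rz": 0},{"x": 0,"y": 0,"z": 0,"rx": 0,"ry": 0,"rz": 0}]'

```text
time: 11.35
tool_pos: [0.5568, 0.1975, 0.0286]
ee_rot: [3.139, -0.002, 1.14]
wrist_force: [-0.0, -0.5, -6.7]
width: 0.0353
```

```bash
python3 ro.py E .027
```

```text
t 11.45 pos [0.557  0.1976 0.0291] rpy [ 3.1387e+00 -2.6000e-03  1.1402e+00] F [-0.4 -0.5 -6.9] w 0.0352
total shift mm [-1.1 -1.3  2.1] turn [ 0.17 -0.15 -0.09]
0 [-0.0011 -0.0013  0.0021] [ 0.17 -0.15 -0.09]
```

View pics/sideEc.png

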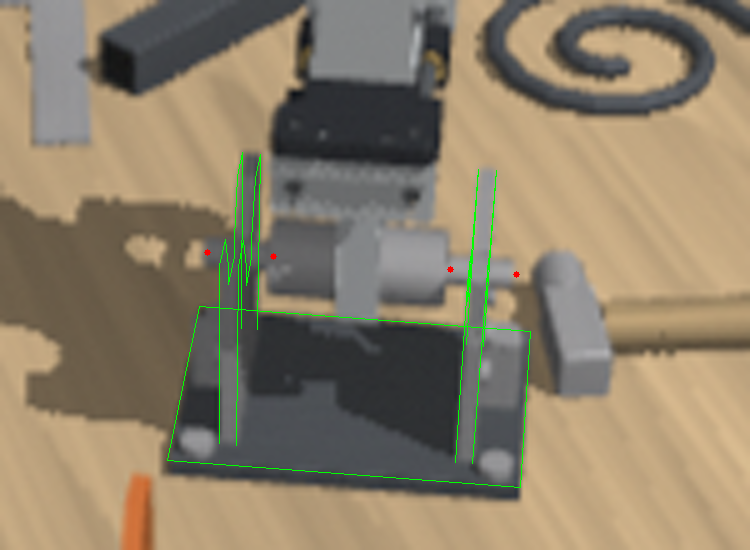

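Close to the floor; the full weight is still on the fingers. Creep down until the force changes.

Request:
jog_arm --series '[{"x": -0.0005,"y": -0.001,"z": 0.0015,"rx": 0.1,"ry": 0,"rz": 0},{"x": 0,"y": 0,"z": 0.001,"rx": 0,"ry": 0,"rz": 0},{"x": 0,"y": 0,"z": 0,"rx": 0,"ry": 0,"rz": 0}]'

```text
time: 11.7
tool_pos: [0.5562, 0.1977, 0.0277]
ee_rot: [3.14, -0.003, 1.14]
wrist_force: [-0.1, -0.1, -6.1]
width: 0.0349
```

Request:
jog_arm --series '[{"x": 0,"y": 0,"z": 0.002,"rx": 0,"ry": 0,"rz": 0},{"x": 0,"y": 0,"z": 0.001,"rx": 0,"ry": 0,"rz": 0},{"x": 0,"y": 0,"z": 0,"rx": 0,"ry": 0,"rz": 0}]'

```text
time: 11.95
tool_pos: [0.5567, 0.1978, 0.0276]
ee_rot: [3.138, -0.005, 1.14]
wrist_force: [-0.5, 0.2, -7.4]
width: 0.0356
```

Request:
jog_arm --series '[{"x": 0,"y": 0,"z": 0.003,"rx": 0,"ry": 0.1,"rz": 0},{"x": 0,"y": 0,"z": 0.002,"rx": 0,"ry": 0.1,"rz": 0},{"x": 0,"y": 0,"z": 0.002,"rx": 0,"ry": 0,"rz": 0}]'

```text
time: 12.2
tool_pos: [0.5573, 0.1981, 0.0273]
ee_rot: [3.136, -0.01, 1.141]
wrist_force: [-5.0, -0.8, 3.4]
width: 0.0353
```

```bash
python3 ro.py F .027
```

```text
t 12.3 pos [0.5573 0.1981 0.0273] rpy [ 3.1355 -0.01    1.1407] F [-5.2 -1.7  2.7] w 0.0352
total shift mm [-1.7 -1.3  0.3] turn [ 0.35 -0.58 -0.06]
0 [-0.0017 -0.0013  0.0003] [ 0.35 -0.58 -0.06]
```

View pics/wristFc.png

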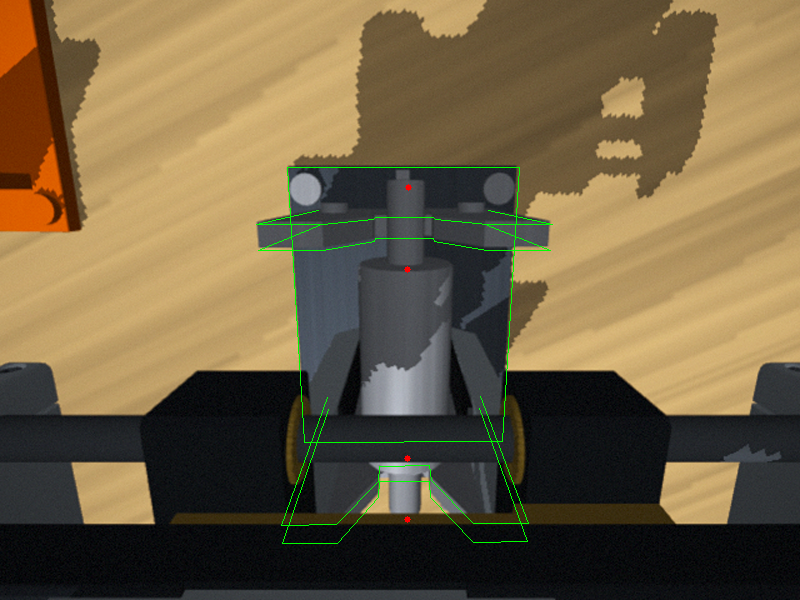

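View pics/sideFc.png

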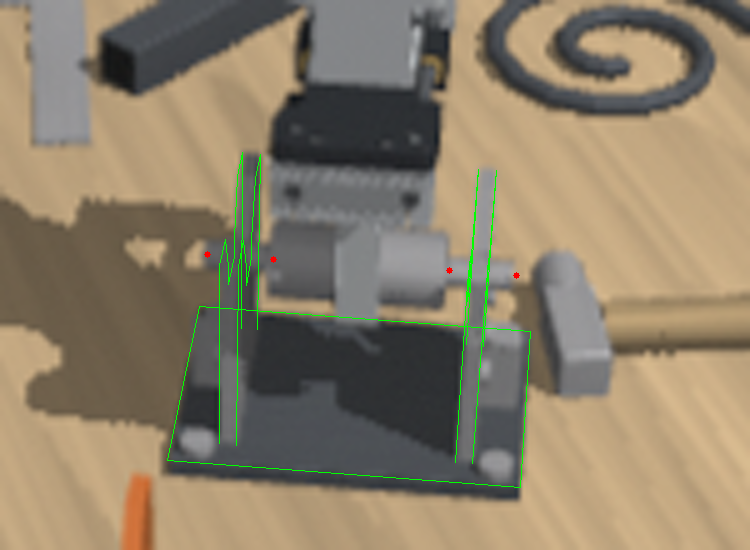

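Request:
jog_arm --series '[{"x": 0,"y": 0,"z": 0,"rx": 0,"ry": 0,"rz": 0},{"x": 0,"y": 0,"z": 0,"rx": 0,"ry": 0,"rz": 0},{"x": 0,"y": 0,"z": 0,"rx": 0,"ry": 0,"rz": 0},{"x": 0,"y": 0,"z": 0,"rx": 0,"ry": 0,"rz": 0},{"x": 0,"y": 0,"z": 0,"rx": 0,"ry": 0,"rz": 0}]' --claw 0.9

```text
time: 12.72
tool_pos: [0.5633, 0.1996, 0.0325]
ee_rot: [3.124, -0.02, 1.141]
wrist_force: [-0.6, 0.3, 0.1]
width: 0.0651
```

```bash
python3 ro.py G .15
```

```text
t 12.8167 pos [0.563  0.1996 0.0323] rpy [ 3.1241 -0.0195  1.1408] F [-0.3 -0.1  0.4] w 0.073
total shift mm [  -3.1   -3.8 -117.9] turn [ 1.   -1.11 -0.07]
0 [-0.0006 -0.0008 -0.0236] [ 0.2  -0.22 -0.01]
1 [-0.0007 -0.0009 -0.0236] [ 0.2  -0.22 -0.01]
2 [-0.0008 -0.0009 -0.0236] [ 0.2  -0.22 -0.01]
3 [-0.0009 -0.001  -0.0236] [ 0.2  -0.22 -0.01]
4 [-0.001  -0.0011 -0.0236] [ 0.2  -0.22 -0.01]
```

View pics/wristGc.png

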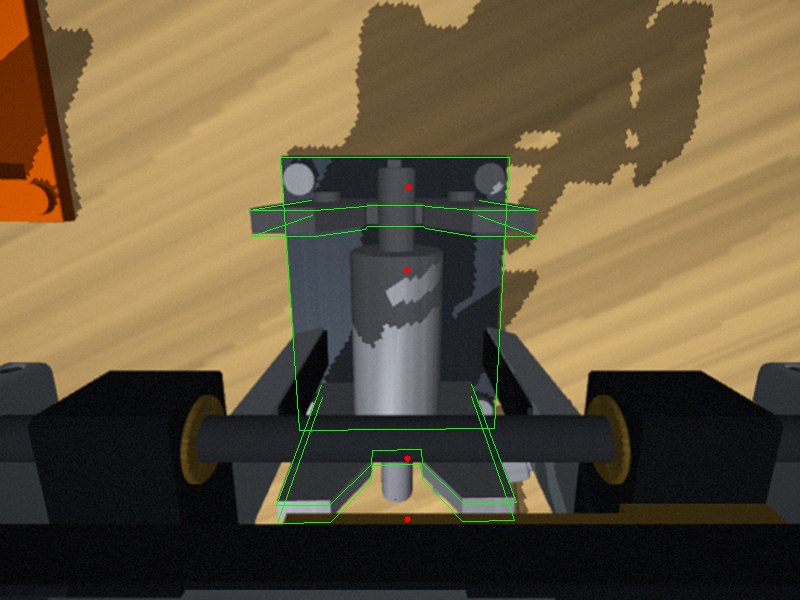

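Fingers are clear; the roller stays centred in both slots. Retreat straight up.

Request:
jog_arm --series '[{"x": 0,"y": 0,"z": 0,"rx": 0,"ry": 0,"rz": 0},{"x": -0.002,"y": 0,"z": -0.01,"rx": 0.3,"ry": -0.4,"rz": 0},{"x": -0.001,"y": 0,"z": -0.015,"rx": 0.3,"ry": -0.4,"rz": 0},{"x": 0,"y": 0,"z": -0.025,"rx": 0,"ry": 0,"rz": 0},{"x": 0,"y": 0,"z": -0.03,"rx": 0,"ry": 0,"rz": 0},{"x": 0,"y": 0,"z": -0.03,"rx": 0,"ry": 0,"rz": 0},{"x": 0,"y": 0,"z": -0.02,"rx": 0,"ry": 0,"rz": 0},{"x": 0,"y": 0,"z": 0,"rx": 0,"ry": 0,"rz": 0},{"x": 0,"y": 0,"z": 0,"rx": 0,"ry": 0,"rz": 0}]'

```text
time: 13.57
tool_pos: [0.5583, 0.1958, 0.1623]
ee_rot: [-3.141, 0.001, 1.14]
wrist_force: [0.2, -0.5, -1.0]
width: 0.0848
```

Run:
```python
from fit import *
o=robot.get_obs();print(o['time'],o['tool_pos'],o['wrist_force'],np.abs(o['qvel']).max())
st=np.load('stand.npy')
Rl=[((-.07,0,.082),(.07,0,.082))]+[((e,-.018,.082),(e,.018,.082)) for e in(-.04,.04)]+[((e,0,.075),(e,0,.089)) for e in(-.07,.07)]
s=snap('side','sH');overlay(s,st,(270,110,420,220),5,'sHc',Rl)
w=snap('wrist','wH');overlay(w,st,(0,0,640,480),1.25,'wHc',Rl+lines())
```

```text
13.5667 [0.55830102 0.19575384 0.16233576] [ 0.22042693 -0.52780267 -1.02907273] 0.032900178484856456
```

View pics/sHc.png

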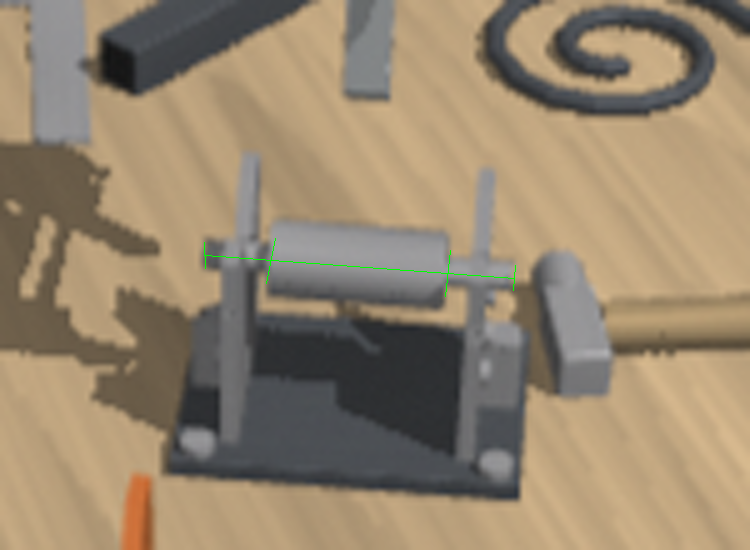

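View pics/wHc.png

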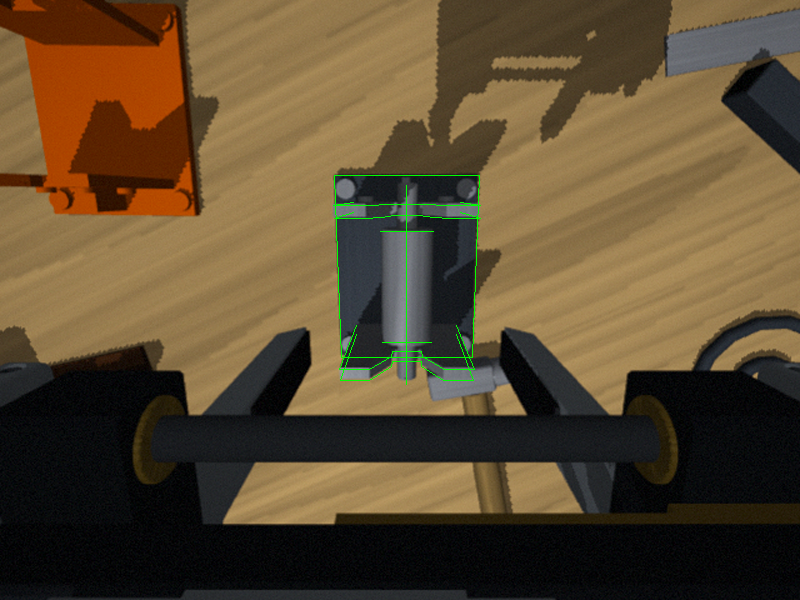

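View pics/sH.png

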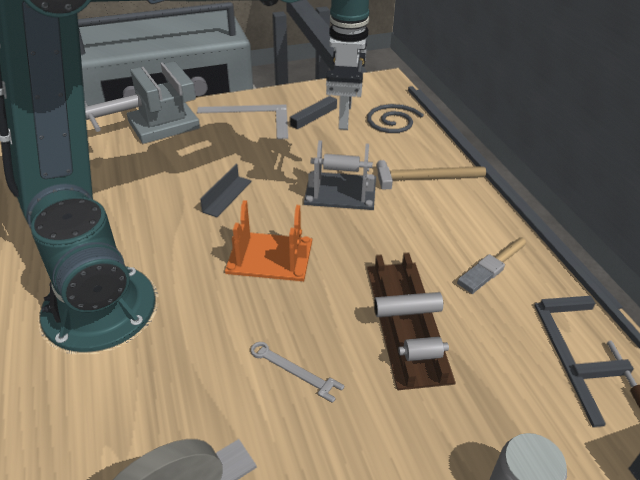

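The roller lies level in both slots within 1–2 px of where a seated roller should be. The other two pieces haven't moved and the gripper touches nothing.

```bash
python3 -c "
from bench import ticket
print(ticket.close_job())"
```

```text
the job is handed in; nothing more can be done
None
```

The long-axle roller is seated in the grey steel stand and released, and I handed the job in at about 13.7 s. No verdict was reported.

- **Placing:** I lowered the roller into both slots while gripping it. Upward support on the gripper rose by about 10 N when the axle reached the slot floors. Then I opened the fingers and backed straight up.
- **Last checks:** In the side and wrist pictures the roller lies level in both slots, within 1–2 pixels of the seated model. The tube and the short roller are still in their rack places in the side picture. The gripper is clear of everything. Before handing in I took no further top view.
- **What disagreed:** Both the side and wrist pictures showed the fingertips about 40 mm short of the reported tool point. My first trial close confirmed it: the fingers shut to 29 mm above the roller without touching it. I went 40 mm lower for the real grasp, which held at 35 mm wide, and used that offset for the placing.
- **Small leftovers:** The wrist camera showed things about 2–3 mm off along the axle compared with the other cameras. One jog call was refused as "invalid input" and moved nothing.

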